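# Contact-test a batch of trigger switches in the shuttle press

### The job

Contact-test the loose trigger switches in the bench press: draw the shuttle out, seat every switch flat in a nest of its own with its nose into the gap, push the shuttle fully home, then press the spring plunger right down to its stop, hold it there for about a second and let it come back up. Then draw the shuttle out and lay all the tested switches flat, right way up and not on top of one another, in the grey tray, leaving the tools and the screw bin where they are.

Things in the scene. Friction and masses are not known exactly. Their poses are not given: they have to be found in the camera images.
- press: hand-operated contact-test press fixed to the bench. Its front (-x side, where the shuttle comes out) faces the robot's right (world -y, within 10 degrees). Base 300 (x -235 to +65) x 290 (y) x 14; columns at y -130 and +130; crossbeam over x -30 to +30, z 94 to 118; read-out box at its -y end up to z 144. Origin: on the bench under the crossbeam and plunger; z up
- shuttle (a joint): how far the shuttle is drawn out of the press along the press's -x, in m: 0 fully home against its stop, nests under the plunger (home means below 0.003); 0.12 fully out at its stop, nests in the open, centred 90 in front of the crossbeam. Stays where it is left; about 2 N of friction. Starts between 0 and 0.08
- pull_knob (a point): top centre of the shuttle's upright pull knob: steel cylinder 22 across and 28 high, on a 12 thick stem 10 high; top 74 above the bench; 105 in front (-x) of the nest row. Moves with the shuttle; clear all round to be gripped from above. Axes as press
- nest0 (a point): +y one (y +70) of three nests across the shuttle, 70 apart: centre of the nest floor, axes as press, 36 above the bench. Pocket 53 (x) x 35 (y) for one switch lying flat; side walls (along x) 8 high, 4 thick, end walls 12 high; the +x end wall has a 20 wide gap for the nose: a switch seats only with its x along the press's x, else it rides up
- nest1 (a point): middle one (y 0) of three nests across the shuttle, 70 apart: centre of the nest floor, axes as press, 36 above the bench. Pocket 53 (x) x 35 (y) for one switch lying flat; side walls (along x) 8 high, 4 thick, end walls 12 high; the +x end wall has a 20 wide gap for the nose: a switch seats only with its x along the press's x, else it rides up
- nest2 (a point): -y one (y -70) of three nests across the shuttle, 70 apart: centre of the nest floor, axes as press, 36 above the bench. Pocket 53 (x) x 35 (y) for one switch lying flat; side walls (along x) 8 high, 4 thick, end walls 12 high; the +x end wall has a 20 wide gap for the nose: a switch seats only with its x along the press's x, else it rides up
- plunger (a joint): how far the plunger is pressed down, in m: 0 up, 0.018 on its stop (pressed home means above 0.016). Spring return: about 4.5 N to start it, 11.5 N at the stop. It carries the pressure pads, 20 above seated switches when up and 2 above them at the stop: a switch that is not seated blocks it
- plunger_top (a point): centre of the top of the plunger's black mushroom head, 52 across, nearly flat (domed by 2 over the middle 44), 162 above the bench when up, over the middle of the crossbeam. Moves with the plunger
- switch_a: trigger switch, 60 g: black block 48 long (x) x 30 wide (y) x 22 high (z) with a grey nose 10 long, 12 wide, 4 to 14 above the underside, on its +x end; contacts on top. Origin: centre of the block's underside; z up. Starts flat, right way up, on the bench on the robot's right, nose within 48 degrees of +y. Two or three are present (absent: None from the start)
- switch_b: like switch_a
- switch_c: like switch_a
- tray: grey open tray fixed to the bench on the robot's left beyond the press, 230 (x) x 145 (y) x 38 high, walls and floor 5 thick. Origin: centre of its underside; inner floor 5 above that; inner room 220 x 135
- cordless_driver: bystander: cordless screwdriver lying on its side beyond the switches, about 220 x 150 x 45, grey barrel, red grip. Origin: on the bench under its barrel
- screw_bin: bystander: yellow open-fronted bin of screws, 160 x 110 x 75, beyond the press. Origin: centre of its underside
- screwdriver: bystander: hand screwdriver lying between the robot and the switches, about 200 long. Origin: on the bench under its middle
Mind the look-alikes: they are no part of the job. Leave any yellow look-alike of the switch_b alone. What is shaped like the switch_c but green or white is not meant.

How it is judged:
By the outcome, as a careful person would: the job done as asked, in the order asked, and still so for the second after the job is handed in, with the robot touching nothing.
Of switch_a, switch_b, switch_c only 2 to 3 are there at a start; the rules pass over those that are not, and their reading is None.
At some moment in a run one of switch_a, switch_b, switch_c may be knocked a few centimetres aside while the robot is not near it.
Once in a run the grip may slacken for a moment while it holds something.
It also fails if it takes over 210 s, if anything falls off the work surface, if the arm or the gripper's body presses on something with over 40 N, if the wrist force passes 120 N, or if a joint passes its speed limit or range.

### The arm

A 7-joint arm with a two-finger parallel gripper is mounted at the origin on the work surface. World frame = base frame: x ahead of the robot, y to its left, z up, the work surface at z = 0. Lengths are in m, angles in degrees, forces in N, time in s.
With the tool pointing down it reaches from about 0.35 to 0.9 m from the base axis. Payload 8.1 kg.
Tool frame: the origin (TCP) lies on the front face of the gripper's body, between the roots of the fingers; the fingertips stand 73 mm ahead of it and the grasp point (between the pads) lies 54 mm ahead of it (bot.tip_extent is the distance from the TCP to the fingertips, in m); z points along the fingers, y is the line along which they close (so a half turn about z gives the same grasp; the last joint's range is limited). The gripper opens to 85 mm and grips with 20 to 120 N. Pads are 22 mm wide; open, the fingers measure 114 mm over their backs; the gripper's body (76 mm by 85 mm) begins 54 mm behind the grasp point. The pads swing forward as they close: fully open they stand 13 mm farther back than shut.
Start: joints at [67.918, 24.895, 1.432, 90.138, -0.665, 64.973, -4.303], TCP at [0.174, -0.6, 0.304] pointing down, gripper open.
Joint ranges: [-149.89, 149.89], [-25.12, 119.58], [-72.63, 75.52], [4.76, 147.25], [-75.54, 255.54], [6.69, 114.76], [-157.13, 157.13]. Speed limits (degrees/s): [127.2, 127.2, 172.46, 172.46, 180, 180, 180].

### API

Orientations are given as a 3x3 rotation matrix whose columns are the frame's x, y, z axes.
In Python, from rig import bot gives the robot as it stands.
- The arm moves only by the tool send_rows, never from a script. Its argument "plan" is a list that holds one entry, the list of rows, each a list of 7 numbers: the shift along the tool's x, y, z each as a share of 0.1 m, from -1 to 1, then the turn, a rotation vector about the tool's x, y, z each as a share of 120 degrees, from -1 to 1, then the opening, from 0 (shut) to 1 (fully open). A call has 1 to 20 rows; each row is the pose to reach, as a shift and turn from the pose commanded when the call began, along the tool's axes at that moment; what a row does not reach only later rows make up. A row lasts 1/10 s, in which the tool goes at most 50 mm and 8.59 degrees, less where a joint would pass 70% of its speed; a pose out of reach is approached as far as the arm can. A call with a number of a shift or a turn outside -1 to 1 is refused whole. A call with a gripper value outside its range is refused whole. The fingers move at their own pace and stop on an object; "force" is the grip in N (left out, the last holds). Time passes only in rows, so rows that repeat a pose let the fingers close. It gives the time, the measured TCP pose, the force, the opening and the grip force at its end, in the units of the state.
- bot.state(): the state, without advancing time (a new reading comes with each control period).
- bot.camera(name): name is "scene" or "top" or "wrist"; returns a dict with "color" (420x560x3 uint8, red, green, blue), "fx", "fy", "cx", "cy" (pixels), "cam_to_world" (4x4, takes a point from camera to world coordinates); the wrist camera has in their place "mount" (4x4, takes a point from camera to tool coordinates, whose origin is the TCP and whose axes are the flange's). Camera axes: x right, y down, z forward; pixel columns grow to the right and rows downward; lengths in m; the calibration is good to about 2 mm. A picture is of the moment at which its call begins: read the wrist's pose just before it. There is no depth.
- bot.finish_job(): hands the job in; it is judged then, once.
The state is a dict: "t": time; "joint_pos": joint angles; "qvel": joint speeds; "tau": joint torques, N m; "tcp_pos": TCP position; "eef_rot": TCP orientation; "force": force on the tool from outside, world axes, zero at the start; "torque": the same for the moment, N m; "gripper_width": finger opening in m; "grasp_force": force on a finger pad.
Only numpy, scipy, OpenCV 4.12 (cv2) and the standard library are available. Lean on these libraries where they do the work, as an engineer would, in place of code of your own. Each camera call takes 0.05 s, during which the arm holds its last target. There are 200 camera calls.

## Working session

There is one attempt and no reset: what is moved stays moved. The work goes in short steps, Python scripts to look and compute and a tool call to move; the robot and the scene stay as the last step left them, time stands still between calls to the robot, and variables do not carry over. Pictures are saved under pics/ and viewed, at most 14 in all, crops included, and the job is handed in when it is done.

Besides the shell and the picture viewer there is one more tool, called after "Request:" as name([rows], argument=value, ...), one row to a line, values as JSON. send_rows: Moves the arm, as the interface text tells. Shift numbers are shares of 0.1 m and turn numbers shares of 120 degrees, none past 1 either way. Its arguments: {"type":"object","properties":{"plan":{"type":"array"},"force":{"type":"number"}},"required":["plan"]}

```bash
ls; mkdir -p pics
python3 - <<'E'
from rig import bot
import cv2,numpy as np
s=bot.state();print(s)
for n in("scene","top"):
    c=bot.camera(n);cv2.imwrite(f"pics/{n}0.png",c["color"][:,:,::-1]);print(n,c["fx"],c["fy"],c["cx"],c["cy"],np.round(c["cam_to_world"],4).tolist())
c=bot.camera("wrist");cv2.imwrite("pics/w0.png",c["color"][:,:,::-1]);print(c["fx"],np.round(c["mount"],4).tolist())
E
```

```text
pics
{'t': 0.0, 'joint_pos': array([67.91827121, 24.93660361,  1.43066083, 90.18682358, -0.66429338,
       64.9757933 , -4.30171563]), 'qvel': array([-0.13779844,  0.07258767,  0.0886569 ,  0.04590224, -0.05234201,
       -0.04090569, -0.13859744]), 'tau': array([ 6.71525668e-04, -6.70465708e+01,  1.02583822e+00, -3.16208482e+01,
        1.57843006e-02,  1.25249889e-02,  5.36814753e-05]), 'tcp_pos': array([ 0.17425163, -0.59981682,  0.30313959]), 'eef_rot': array([[ 9.60290162e-01,  2.79002625e-01, -5.82668308e-04],
       [ 2.79003194e-01, -9.60289039e-01,  1.47598227e-03],
       [-1.47727062e-04, -1.57993758e-03, -9.99998741e-01]]), 'force': array([-0.17574068, -0.5149106 ,  0.00195274]), 'torque': array([-0.02653259,  0.01464857,  0.01496863]), 'grasp_force': 0.0, 'gripper_width': 0.08534892749409058}
scene 533.4343471501537 533.4343471501537 281.64340977074767 208.8717055953624 [[0.2897, 0.6416, -0.7103, 1.7316], [0.9569, -0.2104, 0.2002, -0.4372], [-0.021, -0.7376, -0.6749, 1.2663], [0.0, 0.0, 0.0, 1.0]]
top 467.7650961988392 467.7650961988392 281.9008497176807 211.72791854755428 [[0.0177, -0.9977, 0.0657, 0.4587], [-0.9998, -0.0172, 0.0084, -0.0833], [-0.0072, -0.0658, -0.9978, 1.3324], [0.0, 0.0, 0.0, 1.0]]
369.8231243440716 [[0.0, -0.9584, -0.2853, 0.0714], [1.0, 0.0002, -0.0005, 0.0003], [0.0005, -0.2853, 0.9584, -0.0694], [0.0, 0.0, 0.0, 1.0]]
```

View pics/top0.png

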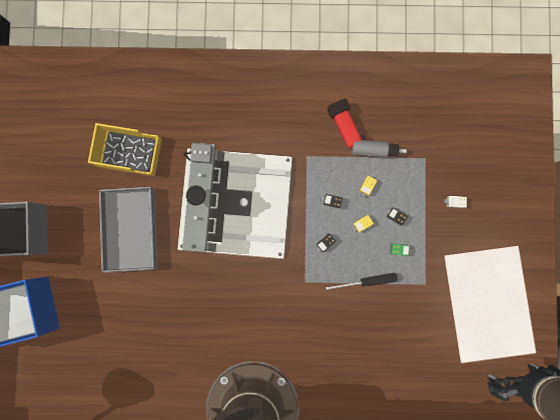

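View pics/scene0.png

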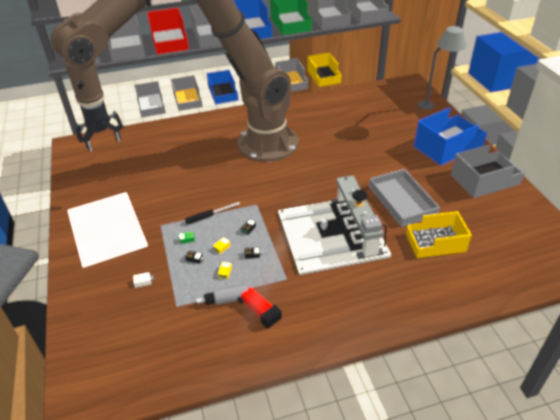

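Top view: three black switches at (333,201), (398,216) and (326,242). The look-alikes are yellow at (369,186) and (363,223), green at (401,250) and white at (457,202). The knob is at (244,202), the plunger head at (196,195) and the tray at (128,230). I take the black ones with grey noses as the switches and will confirm that in a crop.

```bash
cat > h.py <<'E'
from rig import bot
import cv2,numpy as np
from scipy.spatial.transform import Rotation as R
def cam(n,save=None):
    s=bot.state();c=bot.camera(n)
    if n=="wrist":
        T=np.eye(4);T[:3,:3]=s["eef_rot"];T[:3,3]=s["tcp_pos"];c["cam_to_world"]=T@c["mount"]
    if save:cv2.imwrite(f"pics/{save}.png",c["color"][:,:,::-1])
    return c
def ray(c,u,v,z):
    M=c["cam_to_world"];d=M[:3,:3]@[(u-c["cx"])/c["fx"],(v-c["cy"])/c["fy"],1]
    o=M[:3,3];return o+d*(z-o[2])/d[2]
def proj(c,p):
    M=c["cam_to_world"];q=M[:3,:3].T@(np.asarray(p)-M[:3,3]);return c["cx"]+c["fx"]*q[0]/q[2],c["cy"]+c["fy"]*q[1]/q[2]
def go(p,yaw,tilt=None):
    """row numbers to bring TCP to p, tool down with tool y axis at yaw deg (mod 180)"""
    s=bot.state();Rc=s["eef_rot"];best=None
    for k in(0,180):
        a=np.radians(yaw+k);y=np.array([np.cos(a),np.sin(a),0]);z=np.array([0,0,-1.]);x=np.cross(y,z)
        r=R.from_matrix(Rc.T@np.stack([x,y,z],1)).as_rotvec(degrees=True)
        if best is None or np.linalg.norm(r)<np.linalg.norm(best):best=r
    d=Rc.T@(np.asarray(p)-s["tcp_pos"])
    print("shift",np.round(d/.1,3),"turn",np.round(best/120,3),"j7",s["joint_pos"][6].round(1))
E
python3 - <<'E'
from h import *
c=cam("top");im=c["color"][:,:,::-1]
a=cv2.resize(im[165:275,300:430],None,fx=6,fy=5.4,interpolation=cv2.INTER_CUBIC);a=cv2.resize(im[165:275,300:430],(709,600),interpolation=cv2.INTER_CUBIC);cv2.imwrite("pics/c1.png",a)
b=cv2.resize(im[130:280,90:300],(800,571),interpolation=cv2.INTER_CUBIC);cv2.imwrite("pics/c2.png",b)
for n,u,v,z in[("a",333,201,.022),("b",398,216,.022),("c",326,242,.022),("knob",244,202,.074),("pl",196,195,.162)]:print(n,ray(c,u,v,z).round(3))
E
```

```text
a [ 0.578 -0.215  0.022]
b [ 0.539 -0.398  0.022]
c [ 0.462 -0.197  0.022]
knob [0.566 0.03  0.074]
pl [0.574 0.143 0.162]
```

View pics/c1.png

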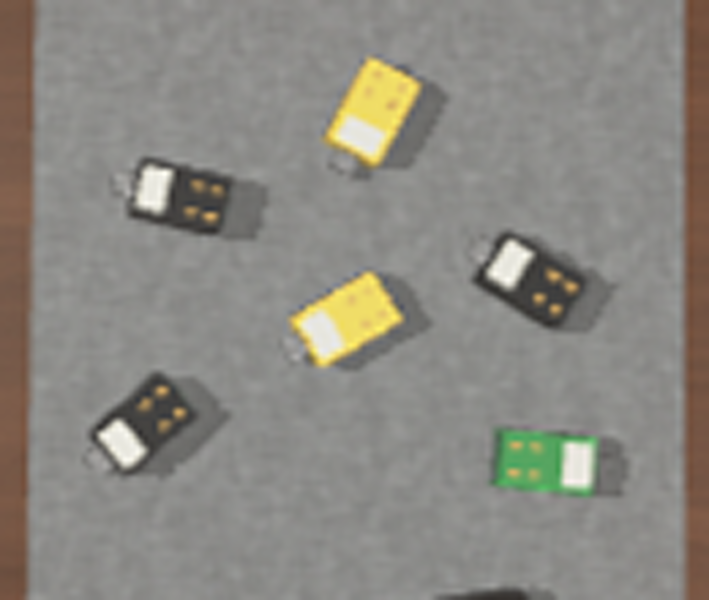

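View pics/c2.png

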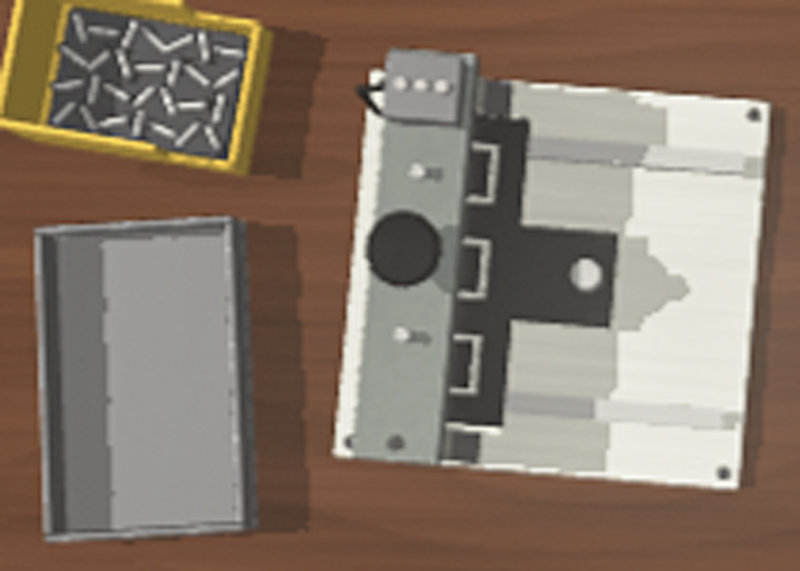

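Crop confirms it: the three black blocks with gold contacts and grey noses are the switches. Noses point image-left, which is world +y. Yellow, green and white ones are excluded.

Run:
```python
from h import *
c=cam("top");k=210/800
P={n:ray(c,90+u*k,130+v*k,z)for n,u,v,z in[("c1",770,102,.014),("c2",740,488,.014),("c3",333,457,.014),("b1",753,115,.014),("b2",723,473,.014),("b3",349,441,.014),("knob",585,274,.074),("pl",404,248,.162),("t1",36,231,.038),("t2",240,219,.038),("t3",256,527,.038),("t4",46,539,.038)]}
for n,p in P.items():print(n,p.round(4))
d=lambda a,b:(np.degrees(np.arctan2(*(P[b]-P[a])[1::-1])).round(1),np.linalg.norm(P[b]-P[a]).round(3))
print(d("c2","c1"),d("c2","c3"),d("b2","b1"),d("b2","b3"),d("t1","t2"),d("t4","t1"))
print(sum(P[t] for t in("t1","t2","t3","t4"))/4)
# switches: black/white/gold parts vs grey mat
im=c["color"].astype(int);
hsv=cv2.cvtColor(c["color"],cv2.COLOR_RGB2HSV)
for u,v in[(333,201),(398,216),(326,242)]:
    m=np.zeros(im.shape[:2],np.uint8);w=im[v-14:v+15,u-14:u+15].sum(2)
    m[v-14:v+15,u-14:u+15]=((w<150)|(w>520)|(hsv[v-14:v+15,u-14:u+15,1]>110))*255
    m=cv2.morphologyEx(m,cv2.MORPH_CLOSE,np.ones((3,3)))
    k=max(cv2.findContours(m,0,1)[0],key=cv2.contourArea);b=cv2.boxPoints(cv2.minAreaRect(k))
    q=np.array([ray(c,x,y,.02)for x,y in b]);e=q[1]-q[0];f=q[2]-q[1]
    if np.linalg.norm(e)<np.linalg.norm(f):e,f=f,e
    print(q.mean(0).round(4),np.degrees(np.arctan2(e[1],e[0])).round(1)%180,np.linalg.norm(e),np.linalg.norm(f))
go([.60,-.08,.30],0)
```

```text
c1 [ 0.7027 -0.0985  0.014 ]
c2 [ 0.4152 -0.0811  0.014 ]
c3 [0.4326 0.2199 0.014 ]
b1 [ 0.6926 -0.086   0.014 ]
b2 [ 0.4259 -0.0684  0.014 ]
b3 [0.4445 0.2084 0.014 ]
knob [0.5662 0.0313 0.074 ]
pl [0.5739 0.1433 0.162 ]
t1 [0.594  0.4375 0.038 ]
t2 [0.6054 0.2882 0.038 ]
t3 [0.3816 0.2685 0.038 ]
t4 [0.3702 0.4205 0.038 ]
(np.float64(-3.5), np.float64(0.288)) (np.float64(86.7), np.float64(0.301)) (np.float64(-3.8), np.float64(0.267)) (np.float64(86.2), np.float64(0.277)) (np.float64(-85.7), np.float64(0.15)) (np.float64(4.3), np.float64(0.224))
[0.48779316 0.35368711 0.038     ]
[ 0.5827 -0.2002  0.02  ] 166.7 0.020586616801678524 0.012954577185910187
[ 0.5472 -0.3843  0.02  ] 146.8 0.02118789648194911 0.01391117163747847
[ 0.4516 -0.1854  0.02  ] 45.900000000000006 0.02166115385312679 0.011884978450586354
shift [ 5.539 -3.807  0.038] turn [-0.    -0.    -0.615] j7 -4.3
```

Request:
send_rows([
  [[1, -1, 0, 0, 0, -0.586, 1], [1, -1, 0, 0, 0, -0.586, 1], [1, -1, 0, 0, 0, -0.586, 1], [1, -1, 0, 0, 0, -0.586, 1], [1, -1, 0, 0, 0, -0.586, 1], [1, -1, 0, 0, 0, -0.586, 1], [1, -1, 0, 0, 0, -0.586, 1], [1, -1, 0, 0, 0, -0.586, 1], [1, -1, 0, 0, 0, -0.586, 1], [1, -1, 0, 0, 0, -0.586, 1]],
])

```text
t: 1.25
tcp_pos: [0.2423, -0.4763, 0.3038]
eef_rot: [[0.064, 0.998, -0.0], [0.998, -0.064, 0.0], [0.0, -0.0, -1.0]]
force: [-0.5, -0.5, 0.1]
gripper_width: 0.0855
grasp_force: 0.0
```

Run:
```python
from h import *
print(bot.state()["tcp_pos"]);go([.5665,.015,.25],-3.5)
```

```text
[ 0.24232375 -0.47629555  0.30383894]
shift [5.11  2.921 0.539] turn [-0.    -0.    -0.001] j7 48.6
```

Request:
send_rows([
  [[1, 0.6, 0, 0, 0, 0, 1], [1, 0.6, 0, 0, 0, 0, 1], [1, 0.6, 0, 0, 0, 0, 1]],
])

```text
t: 1.55
tcp_pos: [0.3114, -0.3758, 0.3041]
eef_rot: [[0.06, 0.998, 0.001], [0.998, -0.06, 0.001], [0.001, 0.001, -1.0]]
force: [0.4, 0.1, 0.5]
gripper_width: 0.0855
grasp_force: 0.0
```

Request:
send_rows([
  [[1, 0.6, 0, 0, 0, 0, 1], [1, 0.6, 0, 0, 0, 0, 1], [1, 0.6, 0, 0, 0, 0, 1]],
])

```text
t: 1.85
tcp_pos: [0.3772, -0.2793, 0.3044]
eef_rot: [[0.059, 0.998, 0.002], [0.998, -0.059, 0.001], [0.001, 0.002, -1.0]]
force: [-0.2, -1.4, -0.4]
gripper_width: 0.0856
grasp_force: 0.0
```

Request:
send_rows([
  [[1, 0.6, 0, 0, 0, 0, 1], [1, 0.6, 0, 0, 0, 0, 1], [1, 0.6, 0, 0, 0, 0, 1]],
])

```text
t: 2.15
tcp_pos: [0.4429, -0.1829, 0.3044]
eef_rot: [[0.059, 0.998, 0.002], [0.998, -0.059, 0.002], [0.002, 0.002, -1.0]]
force: [0.0, -0.3, 0.6]
gripper_width: 0.0857
grasp_force: 0.0
```

Request:
send_rows([
  [[1, 0.6, 0, 0, 0, 0, 1], [1, 0.6, 0, 0, 0, 0, 1], [1, 0.6, 0, 0, 0, 0, 1], [1, 0.6, 0, 0, 0, 0, 1]],
])

```text
t: 2.55
tcp_pos: [0.5077, -0.0882, 0.3039]
eef_rot: [[0.059, 0.998, 0.001], [0.998, -0.059, 0.001], [0.002, 0.001, -1.0]]
force: [-0.8, 0.3, -0.2]
gripper_width: 0.0854
grasp_force: 0.0
```

Request:
send_rows([
  [[0.5, 0.6, 0.3, 0, 0, 0, 1], [0.5, 0.6, 0.3, 0, 0, 0, 1], [0.5, 0.6, 0.3, 0, 0, 0, 1], [0.5, 0.6, 0.3, 0, 0, 0, 1]],
])

```text
t: 2.95
tcp_pos: [0.5689, -0.0461, 0.2732]
eef_rot: [[0.063, 0.998, -0.002], [0.998, -0.063, -0.0], [-0.001, -0.002, -1.0]]
force: [-0.1, -1.6, -0.6]
gripper_width: 0.0855
grasp_force: 0.0
```

Run:
```python
from h import *
c=cam("wrist","w1");print(bot.state()["tcp_pos"])
print(proj(c,[.5663,.0313,.074]),proj(c,[.5733,.1452,.162]));go([.5663,.0313,.13],-3.5)
```

```text
[ 0.56865405 -0.04670833  0.27365162]
(np.float64(275.57810660457613), np.float64(94.0587856754446)) (np.float64(267.3204029783369), np.float64(-229.1539312992685))
shift [ 0.778 -0.071  1.436] turn [-0.001  0.    -0.001] j7 -16.7
```

View pics/w1.png

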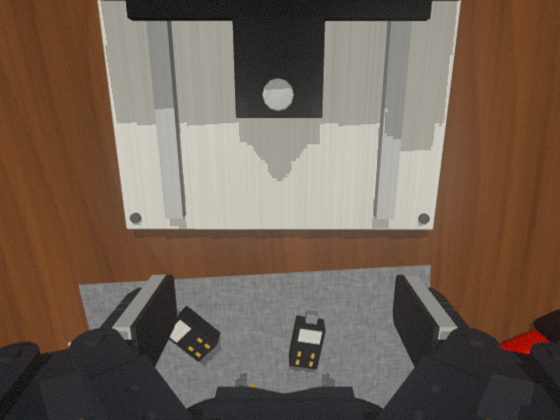

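Wrist view: knob at (277,95), predicted (276,94), so the two agree to about 1.5 mm. Moving in to grip and draw.

Request:
send_rows([
  [[0.78, -0.06, 0.4, 0, 0, 0, 1], [0.78, -0.06, 0.4, 0, 0, 0, 1], [0.78, -0.06, 0.8, 0, 0, 0, 1], [0.78, -0.06, 0.8, 0, 0, 0, 1], [0.78, -0.06, 0.8, 0, 0, 0, 1]],
])

```text
t: 3.5
tcp_pos: [0.5676, 0.0309, 0.1945]
eef_rot: [[0.063, 0.998, -0.001], [0.998, -0.063, -0.001], [-0.002, -0.001, -1.0]]
force: [-0.1, -0.3, -0.3]
gripper_width: 0.0851
grasp_force: 0.0
```

Request:
send_rows([
  [[0, 0, 0.4, 0, 0, 0, 1], [0, 0, 0.64, 0, 0, 0, 1], [0, 0, 0.64, 0, 0, 0, 1], [0, 0, 0.64, 0, 0, 0, 0], [0, 0, 0.64, 0, 0, 0, 0], [0, 0, 0.64, 0, 0, 0, 0], [0, 0, 0.64, 0, 0, 0, 0], [0, 0, 0.64, 0, 0, 0, 0], [0, 0, 0.64, 0, 0, 0, 0], [0, 0, 0.64, 0, 0, 0, 0]],
], force=60)

```text
t: 4.5
tcp_pos: [0.5688, 0.0329, 0.1311]
eef_rot: [[0.061, 0.998, 0.002], [0.998, -0.061, -0.0], [-0.0, 0.002, -1.0]]
force: [-0.7, -0.7, 8.9]
gripper_width: 0.0198
grasp_force: 58.4
```

Request:
send_rows([
  [[-0.25, 0, 0, 0, 0, 0, 0], [-0.5, 0, 0, 0, 0, 0, 0], [-0.75, 0, 0, 0, 0, 0, 0], [-1, 0, 0, 0, 0, 0, 0], [-1, 0, 0, 0, 0, 0, 0], [-1, 0, 0, 0, 0, 0, 0]],
])

```text
t: 5.1
tcp_pos: [0.5623, -0.0686, 0.1311]
eef_rot: [[0.063, 0.998, 0.001], [0.998, -0.063, -0.001], [-0.001, 0.001, -1.0]]
force: [-3.3, -0.8, 9.9]
gripper_width: 0.0198
grasp_force: 61.1
```

Request:
send_rows([
  [[-0.06, 0, 0, 0, 0, 0, 0], [-0.12, 0, 0, 0, 0, 0, 0], [-0.15, 0, 0, 0, 0, 0, 0], [-0.15, 0, 0, 0, 0, 0, 0], [-0.15, 0, 0, 0, 0, 0, 0]],
])

```text
t: 5.6
tcp_pos: [0.5617, -0.0778, 0.1311]
eef_rot: [[0.058, 0.998, 0.002], [0.998, -0.058, 0.004], [0.004, 0.002, -1.0]]
force: [-2.7, 11.3, 8.6]
gripper_width: 0.0198
grasp_force: 58.5
```

Request:
send_rows([
  [[-0.12, 0, 0, 0, 0, 0, 1], [-0.12, 0, 0, 0, 0, 0, 1], [-0.12, 0, 0, 0, 0, 0, 1], [-0.12, 0, 0, 0, 0, 0, 1], [-0.12, 0, -0.5, 0, 0, 0, 1], [-0.12, 0, -1, 0, 0, 0, 1], [0.4, 0, -1, 0, 0, 0, 0.6], [0.8, 0, -1, 0, 0, 0, 0.6], [0.8, 0, -1, 0, 0, 0, 0.6], [0.8, 0, -1, 0, 0, 0, 0.6]],
])

```text
t: 6.6
tcp_pos: [0.5658, -0.0005, 0.23]
eef_rot: [[0.058, 0.998, 0.0], [0.998, -0.058, 0.0], [0.0, 0.0, -1.0]]
force: [0.2, -0.8, -0.9]
gripper_width: 0.0514
grasp_force: 0.0
```

Run:
```python
from h import *
c=cam("wrist","w2");s=bot.state();print(s["tcp_pos"],s["gripper_width"])
ux=np.array([.064,.998,0]);uy=np.array([-.998,.064,0]);K=np.array([.5617,-.0778,0])
for k in(70,0,-70):
    n=K+.105*ux+k/1000*uy;print(k,n,proj(c,n+[0,0,.036]))
    for a,b in((26.5,17.5),(26.5,-17.5),(-26.5,-17.5),(-26.5,17.5)):
        u,v=proj(c,n+ux*a/1000+uy*b/1000+[0,0,.044]);cv2.circle(c["color"],(int(round(u)),int(round(v))),2,(255,0,0),-1)
u,v=proj(c,K+[0,0,.074]);cv2.circle(c["color"],(int(u),int(v)),2,(255,0,0),-1)
cv2.imwrite("pics/w2m.png",cv2.resize(c["color"][:,:,::-1],(800,600)))
```

```text
[ 0.56574508 -0.00208401  0.22972127] 0.05133721527921428
70 [0.49856 0.03147 0.     ] (np.float64(189.5800490467529), np.float64(165.9003735816617))
0 [0.56842 0.02699 0.     ] (np.float64(287.28101320631777), np.float64(166.52240241925222))
-70 [0.63828 0.02251 0.     ] (np.float64(384.8941768342526), np.float64(167.14387226069465))
```

View pics/w2m.png

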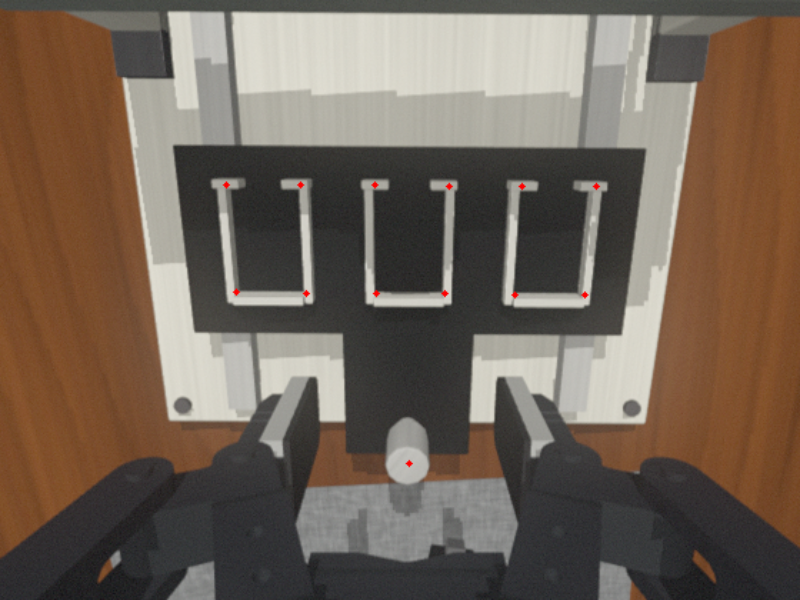

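Wrist view: the three nests are empty and the shuttle is fully out, with the red predicted corners on the walls to within a few px. I'll refine from edge profiles.

Run:
```python
from h import *
c=cam("wrist");g=c["color"].mean(2)
ux=np.array([.064,.998,0]);uy=np.array([-.998,.064,0]);K=np.array([.5617,-.0778,0])
N=K+.105*ux
def P(x,y,z):return proj(c,N+ux*x+uy*y+[0,0,z])
print("pred -x wall col",[np.round(P(x,0,z),1)for x,z in((-.0265,.036),(-.0265,.048),(-.0305,.048))])
u=int(P(-.0265,0,.04)[0]);print([(v,int(g[v,u-2:u+3].mean()))for v in range(196,222)])
print("pred +x wall",[np.round(P(x,.014,z),1)for x,z in((.0265,.048),(.0305,.048),(.0265,.036))])
u=int(P(.0265,.014,.048)[0]);print([(v,int(g[v,u-2:u+3].mean()))for v in range(120,140)])
print("pred side",[np.round(P(0,y,.044),1)for y in(.0215,.0175,-.0175,-.0215)])
v=int(P(0,0,.044)[1]);print([(u,int(g[v-2:v+3,u].mean()))for u in list(range(250,268))+list(range(306,324))])
for k in(.07,-.07):
    print([np.round(P(0,k+y,.044),1)for y in(.0215,.0175,-.0175,-.0215)])
    for y in(.0195,-.0195):
        w=int(P(0,k+y,.044)[0]);print([(u,int(g[v-2:v+3,u].mean()))for u in range(w-9,w+10)])
```

```text
pred -x wall col [array([287. , 200.1]), array([287.1, 204.4]), array([287.1, 209.9])]
[(196, 44), (197, 45), (198, 46), (199, 46), (200, 43), (201, 49), (202, 109), (203, 159), (204, 172), (205, 174), (206, 201), (207, 209), (208, 205), (209, 205), (210, 204), (211, 163), (212, 82), (213, 43), (214, 43), (215, 40), (216, 46), (217, 46), (218, 44), (219, 43), (220, 45), (221, 45)]
pred +x wall [array([266.5, 127.3]), array([266.5, 121.1]), array([267.3, 126.1])]
[(120, 48), (121, 49), (122, 77), (123, 125), (124, 159), (125, 167), (126, 167), (127, 166), (128, 168), (129, 133), (130, 74), (131, 47), (132, 45), (133, 45), (134, 45), (135, 45), (136, 42), (137, 44), (138, 45), (139, 41)]
pred side [array([256.4, 166. ]), array([262.1, 166. ]), array([312.6, 166.2]), array([318.3, 166.2])]
[(250, 49), (251, 42), (252, 45), (253, 44), (254, 55), (255, 111), (256, 165), (257, 165), (258, 165), (259, 165), (260, 161), (261, 109), (262, 49), (263, 40), (264, 42), (265, 40), (266, 42), (267, 42), (306, 41), (307, 42), (308, 42), (309, 46), (310, 86), (311, 141), (312, 164), (313, 165), (314,
[... 468 characters left out ...]
09, 56), (210, 119), (211, 195), (212, 206), (213, 206), (214, 205), (215, 202), (216, 174), (217, 114), (218, 82), (219, 52), (220, 49), (221, 48), (222, 50), (223, 47)]
[array([357.2, 166.4]), array([363. , 166.4]), array([413.4, 166.6]), array([419.2, 166.6])]
[(351, 46), (352, 48), (353, 71), (354, 117), (355, 154), (356, 202), (357, 205), (358, 206), (359, 205), (360, 201), (361, 169), (362, 71), (363, 44), (364, 48), (365, 51), (366, 49), (367, 47), (368, 49), (369, 48)]
[(407, 62), (408, 94), (409, 126), (410, 129), (411, 149), (412, 190), (413, 168), (414, 163), (415, 164), (416, 160), (417, 129), (418, 60), (419, 45), (420, 47), (421, 48), (422, 49), (423, 51), (424, 51), (425, 50)]
```

Request:
send_rows([
  [[-1, -0.1, -0.2, 0, 0, 0, 0.6], [-1, -0.1, -0.2, 0, 0, 0, 0.6], [-1, -0.1, -0.2, 0, 0, 0, 0.6]],
])

```text
t: 7.0
tcp_pos: [0.5487, -0.1109, 0.2501]
eef_rot: [[0.073, 0.997, -0.001], [0.997, -0.073, -0.005], [-0.005, -0.0, -1.0]]
force: [0.4, -0.2, -1.2]
gripper_width: 0.0512
grasp_force: 0.0
```

Request:
send_rows([
  [[-1, -0.1, -0.2, 0, 0, 0, 0.6], [-1, -0.1, -0.2, 0, 0, 0, 0.6], [-1, -0.1, -0.2, 0, 0, 0, 0.6]],
])

```text
t: 7.3
tcp_pos: [0.5317, -0.2101, 0.2702]
eef_rot: [[0.073, 0.997, -0.001], [0.997, -0.073, -0.005], [-0.005, -0.0, -1.0]]
force: [-1.1, -1.3, 0.3]
gripper_width: 0.051
grasp_force: 0.0
```

Request:
send_rows([
  [[-1, -0.1, -0.2, 0, 0, 0, 0.6], [-1, -0.1, -0.2, 0, 0, 0, 0.6], [-1, -0.1, -0.2, 0, 0, 0, 0.6], [-1, -0.1, -0.2, 0, 0, 0, 0.6]],
])

```text
t: 7.7
tcp_pos: [0.5165, -0.3024, 0.2895]
eef_rot: [[0.067, 0.998, -0.001], [0.998, -0.067, -0.0], [-0.001, -0.001, -1.0]]
force: [-0.1, 0.7, -0.4]
gripper_width: 0.0512
grasp_force: 0.0
```

Run:
```python
from h import *
c=cam("wrist","w3");s=bot.state();print(s["tcp_pos"],s["gripper_width"],s["joint_pos"].round(0))
```

```text
[ 0.51716223 -0.30026364  0.28945345] 0.05136013965817172 [ 44.  26. -27.  93.  13.  64.  10.]
```

View pics/w3.png

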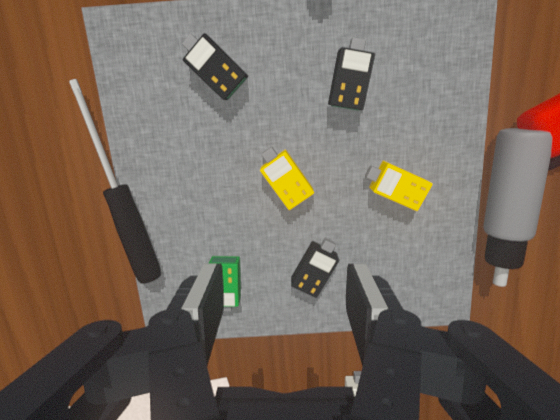

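Wrist view: the three black switches are at (215,67), (352,78) and (315,270), noses up. Yellow ones at (287,180) and (400,187), green at (228,282).

```bash
cat >> h.py <<'E'
def dark(c,u,v,r,thr=75):
    """black block contour near (u,v), label and contacts filled by convex hull"""
    g=cv2.GaussianBlur(c["color"],(3,3),0).max(2);m=np.zeros_like(g)
    y0,y1,x0,x1=max(v-r,0),v+r,max(u-r,0),u+r
    m[y0:y1,x0:x1]=(g[y0:y1,x0:x1]<thr)*255
    m=cv2.morphologyEx(m,cv2.MORPH_OPEN,np.ones((3,3)))
    k=max(cv2.findContours(m,0,1)[0],key=cv2.contourArea);return cv2.convexHull(k)[:,0,:]
def switch(c,u,v,r):
    h=dark(c,u,v,r);q=np.array([ray(c,x,y,.022)[:2]for x,y in h],np.float32)*1000
    (cx,cy),(w,l),a=cv2.minAreaRect(q)
    if w<l:a+=90;w,l=l,w
    a=a%180
    d=np.array([np.cos(np.radians(a)),np.sin(np.radians(a))]);p=q@d
    lat=q@np.array([-d[1],d[0]])
    ctr=np.array([cx,cy]);rear=d*(p.min()+24)+np.array([-d[1],d[0]])*(lat.min()+lat.max())/2
    print("ctr",ctr.round(1),"from rear",rear.round(1),"len,w",round(w,1),round(l,1),"nose",round(a,1));return rear/1000,a
E
python3 - <<'E'
from h import *
c=cam("wrist")
for u,v in((215,67),(352,78),(315,270)):switch(c,u,v,45)
p=bot.state()["tcp_pos"];go([.5478,-.387,.20],62-90)
E
```

```text
ctr [ 467.4 -204.4] from rear [ 462.8 -199.3] len,w 34.2 29.0 nose 132.3
ctr [ 577.8 -216.6] from rear [ 578.1 -215.3] len,w 45.4 30.4 nose 77.2
ctr [ 538.8 -393. ] from rear [ 537.9 -394.4] len,w 51.4 32.9 nose 58.7
shift [-0.861  0.356  0.894] turn [-0.    -0.     0.204] j7 9.8
```

Run:
```python
from h import *
go([.5380,-.394,.19],58.7-90)
```

```text
shift [-0.937  0.262  0.994] turn [-0.    -0.     0.232] j7 9.8
```

Request:
send_rows([
  [[-0.94, 0.26, 0.99, 0, 0, 0.232, 0.6], [-0.94, 0.26, 0.99, 0, 0, 0.232, 0.6], [-0.94, 0.26, 0.99, 0, 0, 0.232, 0.6], [-0.94, 0.26, 0.99, 0, 0, 0.232, 0.6], [-0.94, 0.26, 0.99, 0, 0, 0.232, 0.6], [-0.94, 0.26, 0.99, 0, 0, 0.232, 0.6]],
])

```text
t: 8.4
tcp_pos: [0.539, -0.3931, 0.1913]
eef_rot: [[0.516, 0.856, 0.001], [0.856, -0.516, 0.001], [0.001, 0.0, -1.0]]
force: [0.1, 0.4, -0.0]
gripper_width: 0.0513
grasp_force: 0.0
```

Run:
```python
from h import *
c=cam("wrist","w4");s=bot.state();print(s["tcp_pos"])
u,v=map(int,proj(c,[.538,-.394,.022]));print(u,v)
q,a=switch(c,u,v,65);go([*q,.084],a-90)
h=dark(c,u,v,65);im=c["color"][:,:,::-1].copy();cv2.polylines(im,[h],True,(0,0,255),1);cv2.imwrite("pics/w4m.png",im)
```

```text
[ 0.53901535 -0.39339342  0.19171476]
284 214
ctr [ 540.7 -395.5] from rear [ 540.2 -396.4] len,w 50.1 28.9 nose 58.7
shift [-0.02   0.024  1.077] turn [ 0.    -0.     0.002] j7 -9.8
```

View pics/w4m.png

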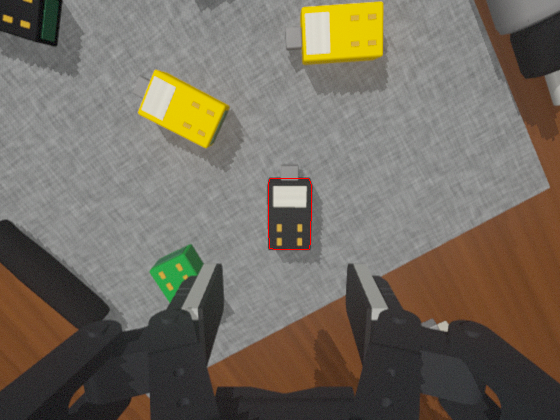

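Contour fits the switch block at (290,214), nose up. Descending to grip.

Request:
send_rows([
  [[-0.02, 0.024, 0.5, 0, 0, 0.002, 0.6], [-0.02, 0.024, 0.9, 0, 0, 0.002, 0.6], [-0.02, 0.024, 1, 0, 0, 0.002, 0.6], [-0.02, 0.024, 1, 0, 0, 0.002, 0.6]],
], force=40)

```text
t: 8.85
tcp_pos: [0.5388, -0.3969, 0.0904]
eef_rot: [[0.522, 0.853, -0.002], [0.853, -0.522, 0.002], [0.0, -0.002, -1.0]]
force: [0.2, -0.2, 0.6]
gripper_width: 0.0511
grasp_force: 0.0
```

Request:
send_rows([
  [[0, 0, 0.08, 0, 0, 0, 0.6], [0, 0, 0.08, 0, 0, 0, 0.6], [0, 0, 0.08, 0, 0, 0, 0.2], [0, 0, 0.08, 0, 0, 0, 0.2], [0, 0, 0.08, 0, 0, 0, 0], [0, 0, 0.08, 0, 0, 0, 0], [0, 0, 0.08, 0, 0, 0, 0], [0, 0, 0.08, 0, 0, 0, 0]],
])

```text
t: 9.65
tcp_pos: [0.5397, -0.3984, 0.0845]
eef_rot: [[0.523, 0.852, 0.002], [0.852, -0.523, -0.001], [-0.0, 0.002, -1.0]]
force: [-0.3, 0.4, 5.9]
gripper_width: 0.029
grasp_force: 40.6
```

Request:
send_rows([
  [[0, 0, -0.5, 0, 0, 0, 0], [0, 0, -1, 0, 0, 0, 0], [0, 0, -1, 0, 0, 0, 0], [0, 0, -1, 0, 0, 0, 0]],
])

```text
t: 10.05
tcp_pos: [0.5397, -0.3985, 0.185]
eef_rot: [[0.524, 0.852, 0.003], [0.852, -0.524, -0.002], [-0.0, 0.004, -1.0]]
force: [-0.3, 0.2, -1.0]
gripper_width: 0.0289
grasp_force: 40.0
```

Run:
```python
from h import *
go([.5678,.0258,.19],-3.7);go([.6377,.0213,.19],-3.7)
```

```text
shift [ 3.762 -1.982 -0.059] turn [ 0.002  0.001 -0.232] j7 -10.1
shift [ 4.09  -1.363 -0.056] turn [ 0.002  0.001 -0.232] j7 -10.1
```

Request:
send_rows([
  [[1, -0.52, -0.2, 0, 0, -0.232, 0], [1, -0.52, -0.2, 0, 0, -0.232, 0], [1, -0.52, -0.2, 0, 0, -0.232, 0], [1, -0.52, -0.2, 0, 0, -0.232, 0], [1, -0.52, -0.2, 0, 0, -0.232, 0], [1, -0.52, -0.2, 0, 0, -0.232, 0]],
])

```text
t: 10.65
tcp_pos: [0.5463, -0.2861, 0.2018]
eef_rot: [[0.067, 0.998, -0.002], [0.998, -0.067, 0.0], [0.0, -0.002, -1.0]]
force: [-0.2, -1.0, -1.0]
gripper_width: 0.0288
grasp_force: 40.0
```

Run:
```python
from h import *
go([.5678,.0238,.20],-3.7)
```

```text
shift [3.106 0.006 0.019] turn [-0.001 -0.    -0.001] j7 4.3
```

Request:
send_rows([
  [[1, 0, 0, 0, 0, 0, 0], [1, 0, 0, 0, 0, 0, 0], [1, 0, 0, 0, 0, 0, 0]],
])

```text
t: 10.95
tcp_pos: [0.5543, -0.1778, 0.2029]
eef_rot: [[0.057, 0.998, 0.0], [0.998, -0.057, 0.005], [0.005, 0.0, -1.0]]
force: [-0.3, 0.1, -0.2]
gripper_width: 0.0287
grasp_force: 40.0
```

Request:
send_rows([
  [[1, 0, 0, 0, 0, 0, 0], [1, 0, 0, 0, 0, 0, 0], [1, 0, 0, 0, 0, 0, 0]],
])

```text
t: 11.25
tcp_pos: [0.5605, -0.0779, 0.2031]
eef_rot: [[0.057, 0.998, 0.001], [0.998, -0.057, 0.005], [0.005, 0.001, -1.0]]
force: [-0.2, -0.2, -0.1]
gripper_width: 0.0288
grasp_force: 40.0
```

Request:
send_rows([
  [[1, 0, 0, 0, 0, 0, 0], [1, 0, 0, 0, 0, 0, 0], [1, 0, 0, 0, 0, 0, 0], [1, 0, 0, 0, 0, 0, 0], [1, 0, 0, 0, 0, 0, 0]],
])

```text
t: 11.75
tcp_pos: [0.5665, 0.0121, 0.2024]
eef_rot: [[0.067, 0.998, -0.001], [0.998, -0.067, -0.001], [-0.001, -0.001, -1.0]]
force: [-0.1, -1.0, -0.5]
gripper_width: 0.0288
grasp_force: 40.0
```

Run:
```python
from h import *
c=cam("wrist","w5");s=bot.state();print(s["tcp_pos"],s["gripper_width"])
go([.5678,.0238,.121],-3.7)
T=np.eye(4);T[:3,:3]=s["eef_rot"];T[:3,3]=s["tcp_pos"]
im=c["color"][:,:,::-1].copy()
# predicted outline of held switch top (z: underside ~ .0845 below TCP -> top .0625)
for a,b in((.026,.015),(.026,-.015),(-.022,-.015),(-.022,.015)):
    u,v=proj(c,(T@[a,b,.0625,1])[:3]);cv2.circle(im,(int(round(u)),int(round(v))),2,(0,0,255),-1)
cv2.imwrite("pics/w5m.png",im)
```

```text
[0.56648751 0.01177554 0.20243045] 0.028608435790544996
shift [0.122 0.006 0.814] turn [-0.     0.    -0.002] j7 -26.1
```

View pics/w5m.png

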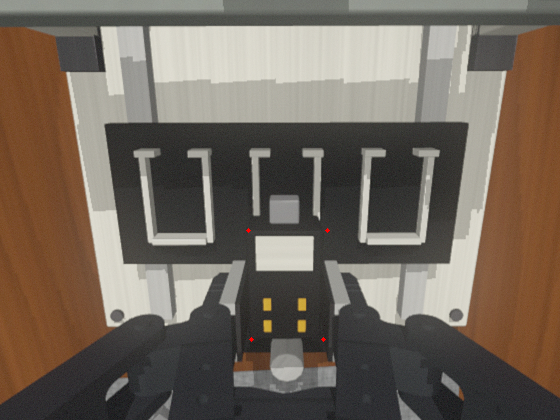

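Request:
send_rows([
  [[0.11, 0.013, 0.3, 0, 0, 0, 0], [0.11, 0.013, 0.45, 0, 0, 0, 0], [0.11, 0.013, 0.45, 0, 0, 0, 0], [0.11, 0.013, 0.45, 0, 0, 0, 0]],
])

```text
t: 12.2
tcp_pos: [0.5684, 0.0236, 0.1579]
eef_rot: [[0.066, 0.998, -0.001], [0.998, -0.066, -0.0], [-0.001, -0.001, -1.0]]
force: [-0.0, 0.1, -0.1]
gripper_width: 0.0289
grasp_force: 40.0
```

Run:
```python
from h import *
go([.5685,.0228,.121],-3.7)
```

```text
shift [-0.007  0.002  0.369] turn [-0.     0.    -0.001] j7 -29.2
```

Request:
send_rows([
  [[-0.007, 0, 0.2, 0, 0, 0, 0], [-0.007, 0, 0.3, 0, 0, 0, 0], [-0.007, 0, 0.35, 0, 0, 0, 0], [-0.007, 0, 0.37, 0, 0, 0, 0], [-0.007, 0, 0.37, 0, 0, 0, 0]],
])

```text
t: 12.7
tcp_pos: [0.5686, 0.024, 0.1212]
eef_rot: [[0.065, 0.998, 0.0], [0.998, -0.065, 0.0], [0.0, 0.0, -1.0]]
force: [0.2, -0.0, -0.9]
gripper_width: 0.0288
grasp_force: 40.0
```

Request:
send_rows([
  [[0, 0, 0, 0, 0, 0, 0.55], [0, 0, 0, 0, 0, 0, 0.55], [0, 0, 0, 0, 0, 0, 0.55], [0, 0, -0.3, 0, 0, 0, 0.6], [-0.2, 0, -0.7, 0, 0, 0, 0.6], [-0.2, 0, -0.7, 0, 0, 0, 0.6], [-0.2, 0, -0.7, 0, 0, 0, 0.6], [-0.2, 0, -0.7, 0, 0, 0, 0.6]],
])

```text
t: 13.5
tcp_pos: [0.5667, 0.0042, 0.1903]
eef_rot: [[0.065, 0.998, -0.001], [0.998, -0.065, -0.0], [-0.0, -0.001, -1.0]]
force: [-0.3, 0.4, -1.2]
gripper_width: 0.0514
grasp_force: 0.0
```

Run:
```python
from h import *
c=cam("wrist","w6");s=bot.state();print(s["tcp_pos"])
cv2.imwrite("pics/w6c.png",cv2.resize(c["color"][60:320,120:460,::-1],(780,596)))
N=np.array([.5685,.0258,0]);t=cam("top","t6")
for u,v in((333,201),(326,242)):switch(t,u,v,14)
go([.578,-.2155,.19],77.2-90)
```

```text
[0.56655532 0.00436523 0.18995128]
ctr [ 581.8 -215.2] from rear [ 601.6 -215. ] len,w 8.5 5.6 nose 0.6
ctr [ 462.3 -197. ] from rear [ 461.9 -175.8] len,w 5.6 5.6 nose 91.0
shift [-2.188e+00  2.550e-01 -2.000e-03] turn [-0.001  0.     0.076] j7 -25.7
```

View pics/w6c.png

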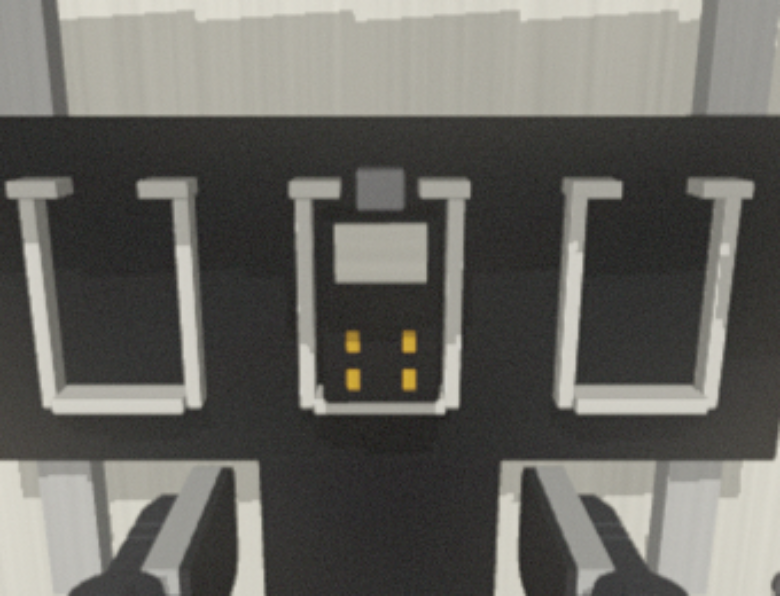

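Switch seated in nest1, nose in the gap at (380,190) of the crop. Next, the switch near (.578,-.215).

Request:
send_rows([
  [[-1, 0.12, 0, 0, 0, 0, 0.6], [-1, 0.12, 0, 0, 0, 0, 0.6], [-1, 0.12, 0, 0, 0, 0, 0.6]],
])

```text
t: 13.9
tcp_pos: [0.572, -0.105, 0.1893]
eef_rot: [[0.074, 0.997, -0.003], [0.997, -0.074, -0.004], [-0.005, -0.002, -1.0]]
force: [-0.6, -0.1, -0.5]
gripper_width: 0.0513
grasp_force: 0.0
```

Request:
send_rows([
  [[-1, 0.12, 0, 0, 0, 0, 0.6], [-1, 0.12, 0, 0, 0, 0, 0.6], [-1, 0.12, 0, 0, 0, 0, 0.6]],
])

```text
t: 14.2
tcp_pos: [0.5768, -0.2058, 0.1893]
eef_rot: [[0.075, 0.997, -0.002], [0.997, -0.075, -0.004], [-0.004, -0.002, -1.0]]
force: [-0.2, -0.5, -0.0]
gripper_width: 0.0511
grasp_force: 0.0
```

Request:
send_rows([
  [[-0.19, 0.02, 0, 0, 0, 0.076, 0.6], [-0.19, 0.02, 0, 0, 0, 0.076, 0.6], [-0.19, 0.02, 0, 0, 0, 0.076, 0.6], [-0.19, 0.02, 0, 0, 0, 0.076, 0.6]],
])

```text
t: 14.6
tcp_pos: [0.579, -0.2145, 0.1906]
eef_rot: [[0.218, 0.976, -0.001], [0.976, -0.218, 0.001], [0.001, -0.001, -1.0]]
force: [0.3, 0.1, 0.2]
gripper_width: 0.0515
grasp_force: 0.0
```

Run:
```python
from h import *
c=cam("wrist","w7");s=bot.state();print(s["tcp_pos"])
u,v=map(int,proj(c,[.578,-.2155,.022]));print(u,v)
q,a=switch(c,u,v,65);go([*q,.084],a-90)
```

```text
[ 0.57901639 -0.21455775  0.19071823]
284 215
ctr [ 578.5 -221.2] from rear [ 580.1 -214.1] len,w 33.5 28.1 nose 77.4
shift [0.006 0.01  1.067] turn [-0. -0. -0.] j7 -11.3
```

Request:
send_rows([
  [[0.006, 0.01, 0.5, 0, 0, 0, 0.6], [0.006, 0.01, 0.9, 0, 0, 0, 0.6], [0.006, 0.01, 1, 0, 0, 0, 0.6], [0.006, 0.01, 1, 0, 0, 0, 0.6]],
])

```text
t: 15.05
tcp_pos: [0.5793, -0.2148, 0.0898]
eef_rot: [[0.22, 0.975, -0.003], [0.975, -0.22, 0.001], [0.001, -0.003, -1.0]]
force: [-0.5, -0.6, 0.0]
gripper_width: 0.0509
grasp_force: 0.0
```

Request:
send_rows([
  [[0, 0, 0.07, 0, 0, 0, 0.6], [0, 0, 0.07, 0, 0, 0, 0.6], [0, 0, 0.07, 0, 0, 0, 0.2], [0, 0, 0.07, 0, 0, 0, 0.2], [0, 0, 0.07, 0, 0, 0, 0], [0, 0, 0.07, 0, 0, 0, 0], [0, 0, 0.07, 0, 0, 0, 0], [0, 0, 0.07, 0, 0, 0, 0]],
])

```text
t: 15.85
tcp_pos: [0.5808, -0.2161, 0.0854]
eef_rot: [[0.222, 0.975, 0.002], [0.975, -0.222, -0.001], [-0.0, 0.002, -1.0]]
force: [-1.4, -0.4, 6.2]
gripper_width: 0.0285
grasp_force: 40.2
```

Request:
send_rows([
  [[0, 0, -0.5, 0, 0, 0, 0], [0, 0, -1, 0, 0, 0, 0], [0, 0, -1, 0, 0, -0.076, 0], [0, 0, -1, 0, 0, -0.076, 0], [0, 0, -1, 0, 0, -0.076, 0]],
])

```text
t: 16.35
tcp_pos: [0.5793, -0.2161, 0.1834]
eef_rot: [[0.068, 0.998, -0.001], [0.998, -0.068, 0.0], [0.0, -0.001, -1.0]]
force: [-1.1, 0.3, -1.4]
gripper_width: 0.0287
grasp_force: 40.0
```

Run:
```python
from h import *
go([.6384,.020,.165],-3.7)
```

```text
shift [2.395 0.428 0.184] turn [-0.001 -0.    -0.002] j7 -4.1
```

Request:
send_rows([
  [[1, 0.18, 0, 0, 0, 0, 0], [1, 0.18, 0, 0, 0, 0, 0], [1, 0.18, 0, 0, 0, 0, 0]],
])

```text
t: 16.65
tcp_pos: [0.6053, -0.1077, 0.1832]
eef_rot: [[0.058, 0.998, -0.0], [0.998, -0.058, 0.006], [0.006, -0.001, -1.0]]
force: [-0.5, 0.5, 0.7]
gripper_width: 0.0286
grasp_force: 40.0
```

Request:
send_rows([
  [[1, 0.18, 0, 0, 0, 0, 0], [1, 0.18, 0, 0, 0, 0, 0], [1, 0.18, 0, 0, 0, 0, 0]],
])

```text
t: 16.95
tcp_pos: [0.6291, -0.0089, 0.1832]
eef_rot: [[0.057, 0.998, -0.001], [0.998, -0.057, 0.006], [0.006, -0.001, -1.0]]
force: [-0.6, 0.3, -0.3]
gripper_width: 0.0287
grasp_force: 39.9
```

Request:
send_rows([
  [[0.39, 0.07, 0.18, 0, 0, 0, 0], [0.39, 0.07, 0.18, 0, 0, 0, 0], [0.39, 0.07, 0.18, 0, 0, 0, 0], [0.39, 0.07, 0.18, 0, 0, 0, 0]],
])

```text
t: 17.35
tcp_pos: [0.638, 0.0188, 0.1651]
eef_rot: [[0.067, 0.998, -0.002], [0.998, -0.067, -0.001], [-0.001, -0.001, -1.0]]
force: [0.5, -0.3, -0.0]
gripper_width: 0.029
grasp_force: 39.9
```

Run:
```python
from h import *
s=bot.state();print(s["tcp_pos"]);go([.6385,.0195,.122],-3.7)
c=cam("wrist");im=c["color"][:,:,::-1].copy();T=np.eye(4);T[:3,:3]=s["eef_rot"];T[:3,3]=s["tcp_pos"]
for a,b in((.026,.015),(.026,-.015),(-.022,-.015),(-.022,.015)):
    u,v=proj(c,(T@[a,b,.0625,1])[:3]);cv2.circle(im,(int(round(u)),int(round(v))),2,(0,0,255),-1)
cv2.imwrite("pics/w8m.png",im)
```

```text
[0.6380169  0.01875322 0.1651464 ]
shift [0.008 0.005 0.431] turn [-0.001  0.    -0.001] j7 -26.7
```

View pics/w8m.png

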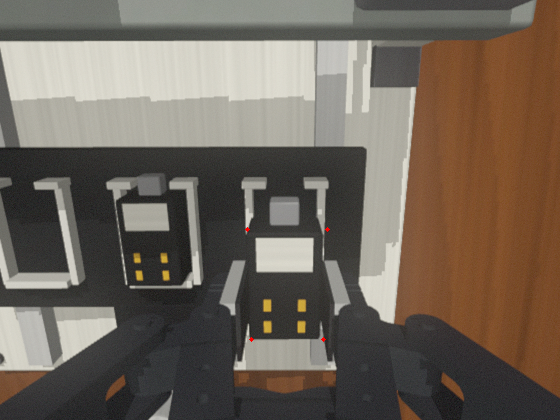

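Held switch straight at (285,280), as with the first one. Lowering into nest2.

Request:
send_rows([
  [[0.008, 0.005, 0.25, 0, 0, 0, 0], [0.008, 0.005, 0.35, 0, 0, 0, 0], [0.008, 0.005, 0.41, 0, 0, 0, 0], [0.008, 0.005, 0.43, 0, 0, 0, 0], [0.008, 0.005, 0.43, 0, 0, 0, 0]],
])

```text
t: 17.9
tcp_pos: [0.6391, 0.0204, 0.1231]
eef_rot: [[0.065, 0.998, 0.0], [0.998, -0.065, -0.0], [-0.0, 0.0, -1.0]]
force: [0.4, 0.3, 0.2]
gripper_width: 0.029
grasp_force: 40.0
```

Request:
send_rows([
  [[0, 0, 0, 0, 0, 0, 0.55], [0, 0, 0, 0, 0, 0, 0.55], [0, 0, 0, 0, 0, 0, 0.55], [0, 0, -0.3, 0, 0, 0, 0.6], [-0.2, 0, -0.7, 0, 0, 0, 0.6], [-0.2, 0, -0.7, 0, 0, 0, 0.6], [-0.2, 0, -0.7, 0, 0, 0, 0.6]],
])

```text
t: 18.6
tcp_pos: [0.6383, -0.0, 0.1942]
eef_rot: [[0.066, 0.998, 0.003], [0.998, -0.066, -0.0], [-0.0, 0.003, -1.0]]
force: [-0.3, 0.2, -2.1]
gripper_width: 0.0512
grasp_force: 0.0
```

Run:
```python
from h import *
c=cam("wrist");s=bot.state();print(s["tcp_pos"])
cv2.imwrite("pics/w9c.png",cv2.resize(c["color"][60:320,60:400,::-1],(780,596)))
go([.463,-.1995,.19],132.3-90)
```

```text
[6.37585863e-01 5.36695602e-04 1.93010153e-01]
shift [-2.11  -1.611  0.03 ] turn [ 0.     0.    -0.384] j7 -24.1
```

View pics/w9c.png

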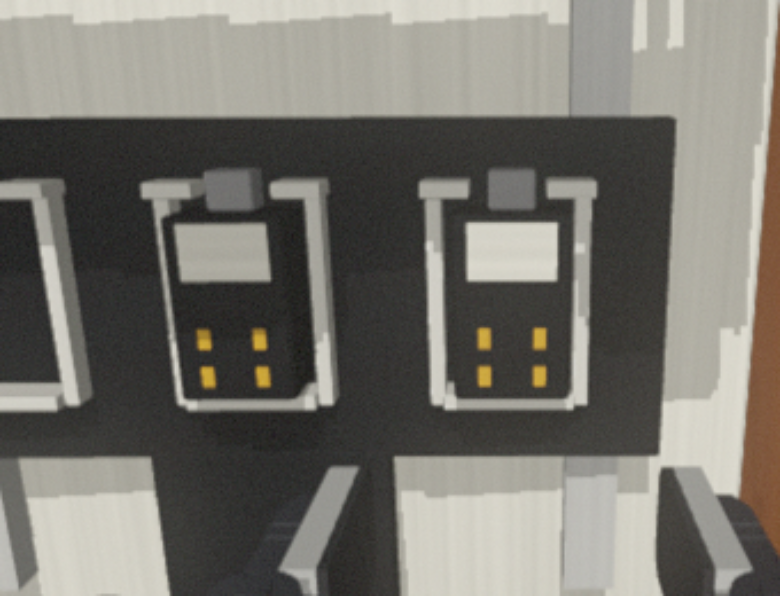

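Nest1 and nest2 are both seated, noses in their gaps at (233,190) and (512,190). Now the third.

Request:
send_rows([
  [[-1, -0.8, 0, 0, 0, 0, 0.6], [-1, -0.8, 0, 0, 0, 0, 0.6], [-1, -0.8, 0, 0, 0, 0, 0.6], [-1, -0.8, 0, 0, 0, 0, 0.6]],
])

```text
t: 19.05
tcp_pos: [0.5478, -0.0978, 0.1914]
eef_rot: [[0.07, 0.998, -0.005], [0.998, -0.07, -0.002], [-0.003, -0.005, -1.0]]
force: [0.6, 0.4, 0.5]
gripper_width: 0.0514
grasp_force: 0.0
```

Request:
send_rows([
  [[-1, -0.8, 0, 0, 0, -0.384, 0.6], [-1, -0.8, 0, 0, 0, -0.384, 0.6], [-1, -0.8, 0, 0, 0, -0.384, 0.6], [-1, -0.8, 0, 0, 0, -0.384, 0.6], [-1, -0.8, 0, 0, 0, -0.384, 0.6], [-1, -0.8, 0, 0, 0, -0.384, 0.6], [-1, -0.8, 0, 0, 0, -0.384, 0.6], [-1, -0.8, 0, 0, 0, -0.384, 0.6]],
])

```text
t: 19.85
tcp_pos: [0.4652, -0.1878, 0.1924]
eef_rot: [[-0.673, 0.74, -0.001], [0.74, 0.673, 0.001], [0.001, 0.0, -1.0]]
force: [-0.2, -0.7, -1.1]
gripper_width: 0.051
grasp_force: 0.0
```

Run:
```python
from h import *
c=cam("wrist","w10");s=bot.state();print(s["tcp_pos"],s["joint_pos"].round())
u,v=map(int,proj(c,[.463,-.1995,.022]));print(u,v)
q,a=switch(c,u,v,65);go([*q,.084],a-90)
```

```text
[ 0.4652302  -0.18789473  0.19254123] [ 46.  27. -40. 112.  23.  49.  36.]
271 224
ctr [ 459.6 -196.4] from rear [ 460.3 -197.1] len,w 50.0 28.1 nose 132.6
shift [-0.035 -0.099  1.085] turn [ 0.    -0.    -0.003] j7 36.3
```

Request:
send_rows([
  [[-0.04, -0.1, 0.5, 0, 0, -0.003, 0.6], [-0.04, -0.1, 0.9, 0, 0, -0.003, 0.6], [-0.04, -0.1, 1, 0, 0, -0.003, 0.6], [-0.04, -0.1, 1, 0, 0, -0.003, 0.6]],
])

```text
t: 20.3
tcp_pos: [0.4599, -0.1974, 0.092]
eef_rot: [[-0.679, 0.734, -0.003], [0.734, 0.679, 0.001], [0.003, -0.001, -1.0]]
force: [0.7, -0.2, 0.2]
gripper_width: 0.0513
grasp_force: 0.0
```

Request:
send_rows([
  [[0, 0, 0.085, 0, 0, 0, 0.6], [0, 0, 0.085, 0, 0, 0, 0.6], [0, 0, 0.085, 0, 0, 0, 0.2], [0, 0, 0.085, 0, 0, 0, 0.2], [0, 0, 0.085, 0, 0, 0, 0], [0, 0, 0.085, 0, 0, 0, 0], [0, 0, 0.085, 0, 0, 0, 0], [0, 0, 0.085, 0, 0, 0, 0]],
])

```text
t: 21.1
tcp_pos: [0.461, -0.1983, 0.0856]
eef_rot: [[-0.678, 0.735, 0.002], [0.735, 0.678, -0.001], [-0.002, 0.001, -1.0]]
force: [-1.0, 1.2, 6.1]
gripper_width: 0.029
grasp_force: 39.4
```

Request:
send_rows([
  [[0, 0, -0.5, 0, 0, 0, 0], [0, 0, -1, 0, 0, 0, 0], [0, 0, -1, 0, 0, 0.387, 0], [0, 0, -1, 0, 0, 0.387, 0], [0, 0, -1, 0, 0, 0.387, 0], [0, 0, -1, 0, 0, 0.387, 0], [0, 0, -1, 0, 0, 0.387, 0], [0, 0, -1, 0, 0, 0.387, 0], [0, 0, -1, 0, 0, 0.387, 0]],
])

```text
t: 22.0
tcp_pos: [0.4604, -0.1981, 0.185]
eef_rot: [[0.066, 0.998, 0.001], [0.998, -0.065, -0.001], [-0.001, 0.001, -1.0]]
force: [-0.0, -0.3, -0.4]
gripper_width: 0.0287
grasp_force: 40.5
```

Run:
```python
from h import *
go([.4987,.0285,.165],-3.7)
```

```text
shift [2.286 0.233 0.199] turn [ 0.  0. -0.] j7 -2.4
```

Request:
send_rows([
  [[1, 0.1, 0, 0, 0, 0, 0], [1, 0.1, 0, 0, 0, 0, 0], [1, 0.1, 0, 0, 0, 0, 0]],
])

```text
t: 22.3
tcp_pos: [0.4782, -0.0917, 0.1855]
eef_rot: [[0.053, 0.999, 0.003], [0.999, -0.053, 0.003], [0.003, 0.003, -1.0]]
force: [0.0, -0.4, 0.6]
gripper_width: 0.0286
grasp_force: 40.5
```

Request:
send_rows([
  [[1, 0.1, 0, 0, 0, 0, 0], [1, 0.1, 0, 0, 0, 0, 0], [1, 0.1, 0, 0, 0, 0, 0]],
])

```text
t: 22.6
tcp_pos: [0.4943, 0.0078, 0.1856]
eef_rot: [[0.053, 0.999, 0.003], [0.999, -0.053, 0.004], [0.004, 0.003, -1.0]]
force: [-0.3, -0.7, -0.7]
gripper_width: 0.0291
grasp_force: 40.5
```

Request:
send_rows([
  [[0.29, 0.03, 0.2, 0, 0, 0, 0], [0.29, 0.03, 0.2, 0, 0, 0, 0], [0.29, 0.03, 0.2, 0, 0, 0, 0], [0.29, 0.03, 0.2, 0, 0, 0, 0]],
])

```text
t: 23.0
tcp_pos: [0.4982, 0.0279, 0.1647]
eef_rot: [[0.065, 0.998, 0.0], [0.998, -0.065, -0.0], [-0.0, 0.0, -1.0]]
force: [0.1, -0.7, -0.4]
gripper_width: 0.0286
grasp_force: 40.5
```

Run:
```python
from h import *
s=bot.state();print(s["tcp_pos"]);go([.4987,.0288,.122],-3.7)
c=cam("wrist","w11");g=cv2.cvtColor(c["color"],cv2.COLOR_RGB2HSV)
m=((g[:,:,1]>130)&(g[:,:,2]>120)&(g[:,:,0]>12)&(g[:,:,0]<30)).astype(np.uint8);m[:,:245]=0;m[:,325:]=0;m[:280]=0
n,_,st,ce=cv2.connectedComponentsWithStats(m);print([(x.round(1).tolist(),int(a[4]))for x,a in zip(ce[1:],st[1:])if a[4]>20])
```

```text
[0.49820333 0.02789624 0.16468842]
shift [0.01  0.004 0.427] turn [ 0.  0. -0.] j7 -31.4
[([266.6, 308.0], 102), ([301.5, 308.1], 101), ([267.4, 329.5], 94), ([300.6, 329.5], 94)]
```

Request:
send_rows([
  [[0.018, 0.004, 0.25, 0, 0, 0, 0], [0.018, 0.004, 0.35, 0, 0, 0, 0], [0.018, 0.004, 0.41, 0, 0, 0, 0], [0.018, 0.004, 0.43, 0, 0, 0, 0], [0.018, 0.004, 0.43, 0, 0, 0, 0]],
])

```text
t: 23.55
tcp_pos: [0.4987, 0.0303, 0.1219]
eef_rot: [[0.065, 0.998, 0.0], [0.998, -0.065, -0.0], [-0.0, 0.0, -1.0]]
force: [0.4, 0.6, -0.1]
gripper_width: 0.0289
grasp_force: 40.5
```

Request:
send_rows([
  [[0, 0, 0, 0, 0, 0, 0.55], [0, 0, 0, 0, 0, 0, 0.55], [0, 0, 0, 0, 0, 0, 0.55], [0, 0, -0.3, 0, 0, 0, 0.6], [-0.2, 0.3, -0.7, 0, 0, 0, 0.6], [-0.2, 0.7, -0.7, 0, 0, 0, 0.6], [-0.2, 0.7, -0.7, 0, 0, 0, 0.6], [-0.2, 0.7, -0.7, 0, 0, 0, 0.6]],
])

```text
t: 24.35
tcp_pos: [0.5677, 0.0059, 0.1913]
eef_rot: [[0.066, 0.998, 0.0], [0.998, -0.066, 0.0], [0.0, 0.0, -1.0]]
force: [0.1, -0.3, 0.1]
gripper_width: 0.0511
grasp_force: 0.0
```

Run:
```python
from h import *
c=cam("wrist","w12");s=bot.state();print(s["tcp_pos"])
cv2.imwrite("pics/w12c.png",cv2.resize(c["color"][60:320,110:450,::-1],(780,596)))
ux=np.array([.064,.998,0]);K=np.array([.5617,-.0778,0])
go(K-.035*ux+[0,0,.19],-3.7)
```

```text
[0.56671451 0.00618189 0.19099966]
shift [-1.191  0.005  0.01 ] turn [-0.001 -0.    -0.   ] j7 -26.5
```

View pics/w12c.png

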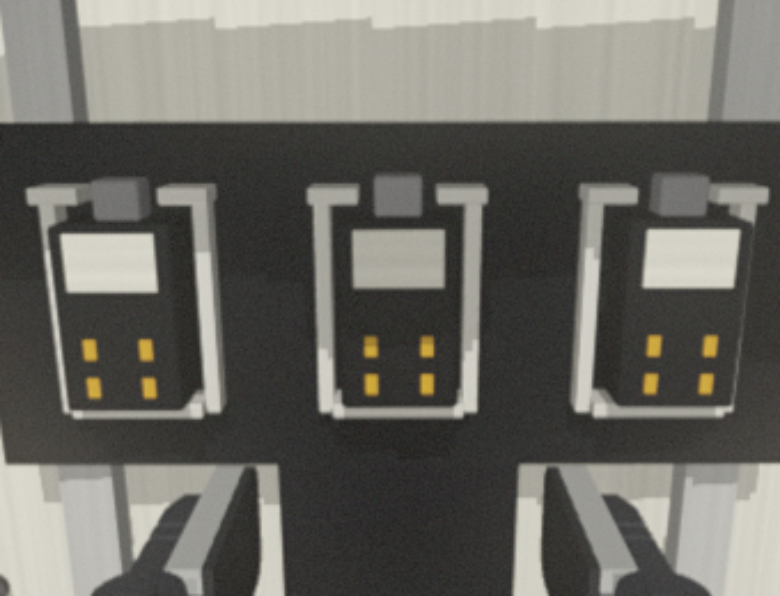

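All three seated, noses in their gaps at (120,198), (398,195) and (679,194). Now closing the fingers to push the shuttle home from behind the knob.

Request:
send_rows([
  [[-1, 0, 0, 0, 0, 0, 0], [-1, 0, 0, 0, 0, 0, 0], [-1, 0, 0, 0, 0, 0, 0], [-1, 0, 0, 0, 0, 0, 0]],
])

```text
t: 24.8
tcp_pos: [0.5594, -0.095, 0.1909]
eef_rot: [[0.068, 0.998, -0.002], [0.998, -0.068, -0.0], [-0.0, -0.002, -1.0]]
force: [-0.1, 0.5, -0.6]
gripper_width: -0.0001
grasp_force: 0.0
```

Request:
send_rows([
  [[-0.2, 0, 0, 0, 0, 0, 0], [-0.2, 0, 0, 0, 0, 0, 0], [-0.2, 0, 0.4, 0, 0, 0, 0], [-0.2, 0, 0.65, 0, 0, 0, 0], [-0.2, 0, 0.65, 0, 0, 0, 0], [-0.2, 0, 0.65, 0, 0, 0, 0]],
])

```text
t: 25.4
tcp_pos: [0.5594, -0.112, 0.1267]
eef_rot: [[0.063, 0.998, -0.001], [0.998, -0.063, 0.001], [0.001, -0.001, -1.0]]
force: [0.3, 0.3, 0.3]
gripper_width: -0.0001
grasp_force: 0.0
```

Run:
```python
from h import *
ux=np.array([.064,.998,0]);K=np.array([.5617,-.0778,0])
print(bot.state()["gripper_width"]);go(K+.098*ux+[0,0,.125],-3.7)
```

```text
-0.00010545407943443154
shift [1.323 0.002 0.019] turn [-0.    -0.     0.001] j7 -17.1
```

Pushing smoothly, 12 to 15 mm per row.

Request:
send_rows([
  [[0.1, 0, 0, 0, 0, 0, 0], [0.2, 0, 0, 0, 0, 0, 0], [0.3, 0, 0, 0, 0, 0, 0], [0.4, 0, 0, 0, 0, 0, 0], [0.5, 0, 0, 0, 0, 0, 0], [0.6, 0, 0, 0, 0, 0, 0], [0.7, 0, 0, 0, 0, 0, 0], [0.8, 0, 0, 0, 0, 0, 0], [0.9, 0, 0, 0, 0, 0, 0], [1, 0, 0, 0, 0, 0, 0]],
])

```text
t: 26.4
tcp_pos: [0.566, -0.0131, 0.1264]
eef_rot: [[0.065, 0.998, -0.0], [0.998, -0.065, -0.0], [-0.0, -0.0, -1.0]]
force: [1.4, -2.0, 1.4]
gripper_width: 0.0001
grasp_force: 1.3
```

Request:
send_rows([
  [[0.1, 0, 0, 0, 0, 0, 0], [0.2, 0, 0, 0, 0, 0, 0], [0.26, 0, 0, 0, 0, 0, 0], [0.3, 0, 0, 0, 0, 0, 0], [0.32, 0, 0, 0, 0, 0, 0], [0.32, 0, 0, 0, 0, 0, 0]],
])

```text
t: 27.0
tcp_pos: [0.5678, 0.0184, 0.1263]
eef_rot: [[0.065, 0.998, -0.0], [0.998, -0.065, 0.0], [0.0, -0.0, -1.0]]
force: [-0.2, 0.8, -0.8]
gripper_width: -0.0004
grasp_force: 0.0
```

Request:
send_rows([
  [[0.02, 0, 0, 0, 0, 0, 0], [0.04, 0, 0, 0, 0, 0, 0], [0.06, 0, 0, 0, 0, 0, 0], [0.06, 0, 0, 0, 0, 0, 0], [0.06, 0, 0, 0, 0, 0, 0]],
])

```text
t: 27.5
tcp_pos: [0.5679, 0.0197, 0.1262]
eef_rot: [[0.069, 0.998, -0.002], [0.998, -0.069, -0.005], [-0.005, -0.002, -1.0]]
force: [-2.3, -12.5, 5.5]
gripper_width: -0.0001
grasp_force: 6.4
```

Shuttle home, with about 12 N against the stop. Backing off, rising and moving over the plunger.

Request:
send_rows([
  [[-0.15, 0, 0, 0, 0, 0, 0], [-0.15, 0, -0.5, 0, 0, 0, 0], [-0.15, 0, -1, 0, 0, 0, 0], [-0.15, 0, -1, 0, 0, 0, 0], [-0.15, 0, -1, 0, 0, 0, 0]],
])

```text
t: 28.0
tcp_pos: [0.5679, 0.0088, 0.2276]
eef_rot: [[0.065, 0.998, 0.003], [0.998, -0.065, 0.0], [0.0, 0.003, -1.0]]
force: [-0.7, 0.2, -0.2]
gripper_width: -0.0001
grasp_force: 0.0
```

Request:
send_rows([
  [[0, 0, -0.4, 0, 0, 0, 0], [0.3, 0, -0.4, 0, 0, 0, 0], [0.8, 0, -0.4, 0, 0, 0, 0], [1, 0, -0.4, 0, 0, 0, 0], [1, 0, -0.4, 0, 0, 0, 0], [1, 0, -0.4, 0, 0, 0, 0]],
])

```text
t: 28.6
tcp_pos: [0.5733, 0.1084, 0.2648]
eef_rot: [[0.064, 0.998, -0.003], [0.998, -0.064, -0.001], [-0.001, -0.003, -1.0]]
force: [0.1, -0.0, -0.0]
gripper_width: -0.0002
grasp_force: 0.0
```

Run:
```python
from h import *
s=bot.state();print(s["tcp_pos"])
go([.5755,.1460,.240],-3.7)
c=cam("top","t13");g=c["color"].max(2);m=np.zeros_like(g)
# shuttle knob check
u,v=proj(c,[.569,.0415,.074]);print("knob pred home",u,v)
r=c["color"][int(v)-9:int(v)+10,int(u)-12:int(u)+13].min(2);ys,xs=np.where(r>150);print(xs.mean()+int(u)-12,ys.mean()+int(v)-9,len(xs))
```

```text
[0.57328424 0.10844602 0.26478017]
shift [ 0.376 -0.001  0.247] turn [-0.001  0.001  0.   ] j7 -33.8
knob pred home 239.82373228659569 200.84194911930172
246.06306306306305 200.9189189189189 111
```

Request:
send_rows([
  [[0.38, 0, 0, 0, 0, 0, 0], [0.38, 0, 0.1, 0, 0, 0, 0], [0.38, 0, 0.2, 0, 0, 0, 0], [0.38, 0, 0.25, 0, 0, 0, 0], [0.38, 0, 0.25, 0, 0, 0, 0]],
])

```text
t: 29.15
tcp_pos: [0.5761, 0.1448, 0.24]
eef_rot: [[0.067, 0.998, -0.002], [0.998, -0.067, -0.002], [-0.002, -0.002, -1.0]]
force: [-0.1, -1.3, -0.6]
gripper_width: 0.0
grasp_force: 0.0
```

Request:
send_rows([
  [[0, 0, 0.05, 0, 0, 0, 0], [0, 0, 0.1, 0, 0, 0, 0], [0, 0, 0.15, 0, 0, 0, 0], [0, 0, 0.2, 0, 0, 0, 0], [0, 0, 0.23, 0, 0, 0, 0], [0, 0, 0.23, 0, 0, 0, 0]],
])

```text
t: 29.75
tcp_pos: [0.5768, 0.1462, 0.219]
eef_rot: [[0.066, 0.998, 0.001], [0.998, -0.066, -0.001], [-0.001, 0.001, -1.0]]
force: [-1.9, -3.0, 10.8]
gripper_width: 0.0001
grasp_force: 5.3
```

Request:
send_rows([
  [[0, 0, 0.03, 0, 0, 0, 0], [0, 0, 0.06, 0, 0, 0, 0], [0, 0, 0.08, 0, 0, 0, 0], [0, 0, 0.08, 0, 0, 0, 0], [0, 0, 0.08, 0, 0, 0, 0]],
])

```text
t: 30.25
tcp_pos: [0.5768, 0.1463, 0.216]
eef_rot: [[0.066, 0.998, 0.004], [0.998, -0.066, -0.002], [-0.002, 0.004, -1.0]]
force: [-17.3, -10.9, 54.9]
gripper_width: 0.0003
grasp_force: 26.9
```

Request:
send_rows([
  [[0, 0, -0.03, 0, 0, 0, 0], [0, 0, -0.03, 0, 0, 0, 0], [0, 0, -0.03, 0, 0, 0, 0], [0, 0, -0.03, 0, 0, 0, 0], [0, 0, -0.03, 0, 0, 0, 0], [0, 0, -0.03, 0, 0, 0, 0], [0, 0, -0.03, 0, 0, 0, 0], [0, 0, -0.03, 0, 0, 0, 0], [0, 0, -0.03, 0, 0, 0, 0], [0, 0, -0.03, 0, 0, 0, 0], [0, 0, -0.03, 0, 0, 0, 0]],
])

```text
t: 31.35
tcp_pos: [0.5768, 0.1462, 0.2162]
eef_rot: [[0.066, 0.998, 0.003], [0.998, -0.066, -0.001], [-0.001, 0.003, -1.0]]
force: [-9.5, -6.1, 27.3]
gripper_width: -0.0002
grasp_force: 13.8
```

Held at the stop for over a second. Letting it up and returning to the knob.

Request:
send_rows([
  [[0, 0, -0.1, 0, 0, 0, 0], [0, 0, -0.2, 0, 0, 0, 0], [0, 0, -0.3, 0, 0, 0, 0], [0, 0, -0.5, 0, 0, 0, 0], [0, 0, -0.5, 0, 0, 0, 0], [-0.5, 0, -0.5, 0, 0, 0, 0], [-1, 0, -0.5, 0, 0, 0, 1], [-1, 0, -0.5, 0, 0, 0, 1], [-1, 0, -0.5, 0, 0, 0, 1]],
])

```text
t: 32.25
tcp_pos: [0.5697, 0.0451, 0.2627]
eef_rot: [[0.068, 0.998, -0.001], [0.998, -0.068, -0.001], [-0.001, -0.001, -1.0]]
force: [0.2, 0.4, -1.2]
gripper_width: 0.0431
grasp_force: 0.0
```

Run:
```python
from h import *
go([.5690,.0412,.131],-3.7);c=cam("wrist","w14");print(proj(c,[.5690,.0415,.074]))
cv2.imwrite("pics/w14.png",c["color"][:,:,::-1])
```

```text
shift [-0.039 -0.004  1.317] turn [-0.     0.    -0.002] j7 -27.7
(np.float64(285.3605864446744), np.float64(210.26759507172383))
```

View pics/w14.png

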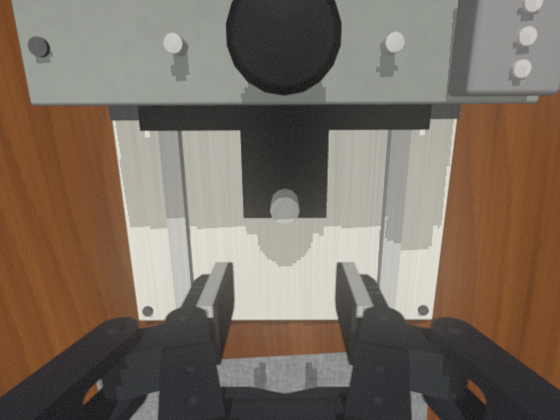

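Knob at (285,209), matching the home prediction of (285,210), and the plunger is up. Gripping the knob and drawing out. That was the last of the 14 pictures, so from here I work by numbers.

Request:
send_rows([
  [[-0.04, 0, 0, 0, 0, 0, 1], [-0.04, 0, 0, 0, 0, 0, 1], [-0.04, 0, 0.4, 0, 0, 0, 1], [-0.04, 0, 0.8, 0, 0, 0, 1], [-0.04, 0, 0.9, 0, 0, 0, 1], [-0.04, 0, 0.9, 0, 0, 0, 1]],
])

```text
t: 32.9
tcp_pos: [0.5688, 0.0435, 0.1723]
eef_rot: [[0.064, 0.998, -0.003], [0.998, -0.064, -0.0], [-0.0, -0.003, -1.0]]
force: [-0.3, 0.3, 0.3]
gripper_width: 0.0851
grasp_force: 0.0
```

Request:
send_rows([
  [[0, 0, 0.3, 0, 0, 0, 1], [0, 0, 0.42, 0, 0, 0, 1], [0, 0, 0.42, 0, 0, 0, 1], [0, 0, 0.42, 0, 0, 0, 0], [0, 0, 0.42, 0, 0, 0, 0], [0, 0, 0.42, 0, 0, 0, 0], [0, 0, 0.42, 0, 0, 0, 0], [0, 0, 0.42, 0, 0, 0, 0], [0, 0, 0.42, 0, 0, 0, 0], [0, 0, 0.42, 0, 0, 0, 0]],
], force=60)

```text
t: 33.9
tcp_pos: [0.5696, 0.043, 0.1322]
eef_rot: [[0.065, 0.998, 0.0], [0.998, -0.065, -0.0], [-0.0, 0.0, -1.0]]
force: [-2.8, 0.2, 9.0]
gripper_width: 0.0192
grasp_force: 58.4
```

Request:
send_rows([
  [[-0.1, 0, 0, 0, 0, 0, 0], [-0.25, 0, 0, 0, 0, 0, 0], [-0.4, 0, 0, 0, 0, 0, 0], [-0.55, 0, 0, 0, 0, 0, 0], [-0.7, 0, 0, 0, 0, 0, 0], [-0.85, 0, 0, 0, 0, 0, 0], [-1, 0, 0, 0, 0, 0, 0], [-1, 0, 0, 0, 0, 0, 0]],
])

```text
t: 34.7
tcp_pos: [0.563, -0.06, 0.1322]
eef_rot: [[0.068, 0.998, 0.0], [0.998, -0.068, -0.002], [-0.002, 0.0, -1.0]]
force: [-3.3, -1.6, 10.0]
gripper_width: 0.0194
grasp_force: 59.8
```

Request:
send_rows([
  [[-0.08, 0, 0, 0, 0, 0, 0], [-0.16, 0, 0, 0, 0, 0, 0], [-0.22, 0, 0, 0, 0, 0, 0], [-0.24, 0, 0, 0, 0, 0, 0], [-0.24, 0, 0, 0, 0, 0, 0]],
])

```text
t: 35.2
tcp_pos: [0.5618, -0.0772, 0.1322]
eef_rot: [[0.062, 0.998, 0.001], [0.998, -0.062, 0.004], [0.005, 0.001, -1.0]]
force: [-2.9, 12.3, 7.8]
gripper_width: 0.0191
grasp_force: 59.4
```

Shuttle out at its stop. Releasing and returning to nest2's switch first.

Request:
send_rows([
  [[-0.2, 0, 0, 0, 0, 0, 1], [-0.2, 0, 0, 0, 0, 0, 1], [-0.2, 0, 0, 0, 0, 0, 1], [-0.2, 0, 0, 0, 0, 0, 1], [-0.2, 0, -0.5, 0, 0, 0, 1], [-0.2, 0, -0.7, 0, 0, 0, 0.6], [0.3, 0.3, -0.7, 0, 0, 0, 0.6], [0.7, 0.6, -0.7, 0, 0, 0, 0.6], [0.7, 0.6, -0.7, 0, 0, 0, 0.6], [0.7, 0.6, -0.7, 0, 0, 0, 0.6]],
])

```text
t: 36.2
tcp_pos: [0.6265, -0.0116, 0.2013]
eef_rot: [[0.061, 0.998, 0.0], [0.998, -0.061, 0.001], [0.002, 0.0, -1.0]]
force: [-0.6, -0.2, 0.2]
gripper_width: 0.0512
grasp_force: 0.0
```

```bash
cat >> h.py <<'E'
def gold(c,box=None):
    g=cv2.cvtColor(c["color"],cv2.COLOR_RGB2HSV)
    m=((g[:,:,1]>130)&(g[:,:,2]>100)&(g[:,:,0]>12)&(g[:,:,0]<32)).astype(np.uint8)
    n,_,st,ce=cv2.connectedComponentsWithStats(m);return [x for x,a in zip(ce[1:],st[1:])if 15<a[4]<200]
E
python3 - <<'E'
from h import *
s=bot.state();print(s["tcp_pos"],s["gripper_width"]);go([.6388,.0195,.122],-3.7)
c=cam("wrist","w15")
for p in gold(c):print(p.round(1),ray(c,*p,.058).round(4)[:2])
E
```

```text
[ 0.62654496 -0.01162786  0.20126439] 0.05121396990962678
shift [0.317 0.103 0.793] turn [ 0.    -0.001  0.002] j7 -23.6
[426.4  16.4] [0.706  0.0985]
[423.3  61.1] [0.7054 0.0769]
[420.1  84.5] [0.7042 0.0651]
[432.3 132.3] [0.7122 0.0391]
[417.1 139.6] [0.7038 0.0355]
[410.9 148.4] [0.7004 0.0307]
[429.9 151.7] [0.7113 0.0282]
[407.8 161.6] [0.699  0.0232]
[ 51.  187.1] [0.49   0.0209]
[ 74.8 187.5] [0.5039 0.0198]
[170.1 186.6] [0.56   0.0169]
[193.9 186.6] [0.5739 0.0161]
[290.1 186.7] [0.6303 0.0126]
[313.6 186.9] [0.6441 0.0116]
[427.8 198.4] [7.115e-01 6.000e-04]
[415.4 213.2] [ 0.7046 -0.0082]
[ 54.  203.4] [0.4894 0.0109]
[ 77.3 203.4] [0.5032 0.0101]
[171.5 202.6] [0.5594 0.0072]
[195.1 202.5] [0.5734 0.0064]
[289.6 203. ] [0.6295 0.0027]
[313.5 203.2] [0.6437 0.0017]
[  2.9 233.6] [ 0.4537 -0.006 ]
[414.1 236.6] [ 0.7043 -0.0231]
[  3.4 242.9] [ 0.4523 -0.012 ]
[412.5 252.1] [ 0.7038 -0.0334]
[  5.5 259.8] [ 0.4505 -0.0232]
[  7.1 294.3] [ 0.445  -0.0469]
[419.  300.3] [ 0.7092 -0.0673]
[  1.6 299.2] [ 0.4405 -0.0502]
[  3.8 311.2] [ 0.4395 -0.0589]
[ 16.9 312.8] [ 0.4477 -0.0606]
[ 29.  317.7] [ 0.4547 -0.0646]
[ 10.2 320.1] [ 0.4419 -0.0657]
[ 24.3 321.2] [ 0.4509 -0.067 ]
[ 42.6 324. ] [ 0.4624 -0.0699]
[  4.2 335.2] [ 0.4348 -0.0768]
[ 65.7 327.6] [ 0.4769 -0.0735]
[ 27.2 331.5] [ 0.4508 -0.0749]
[  7.5 330.9] [ 0.4379 -0.0737]
[295.6 333.5] [ 0.6284 -0.0872]
[502.6 334.2] [ 0.7658 -0.096 ]
[ 57.1 335.6] [ 0.4698 -0.0792]
[316.  338.6] [ 0.6418 -0.0919]
[ 36.2 339.9] [ 0.4551 -0.0816]
[ 13.4 342.3] [ 0.4395 -0.0825]
[ 23.  352.4] [ 0.4438 -0.0907]
[ 33.2 347.2] [ 0.4517 -0.0871]
[ 44.9 349.6] [ 0.4591 -0.0894]
[  5.9 347.7] [ 0.4333 -0.0864]
[ 16.3 350.1] [ 0.4397 -0.0887]
[528.4 352.3] [ 0.7847 -0.1113]
[494.5 398.9] [ 0.7657 -0.1488]
[428.6 400.2] [ 0.7193 -0.1472]
[433.2 407. ] [ 0.7229 -0.1534]
[426.  411.9] [ 0.718  -0.1574]
[439.9 410.4] [ 0.7278 -0.1566]
```

All three switches are still in their nests. Picking the nest2 switch.

Request:
send_rows([
  [[0.32, 0.1, 0, 0, 0, 0, 0.6], [0.32, 0.1, 0.3, 0, 0, 0, 0.6], [0.32, 0.1, 0.6, 0, 0, 0, 0.6], [0.32, 0.1, 0.79, 0, 0, 0, 0.6], [0.32, 0.1, 0.79, 0, 0, 0, 0.6], [0.32, 0.1, 0.79, 0, 0, 0, 0.6]],
], force=40)

```text
t: 36.85
tcp_pos: [0.6376, 0.0151, 0.1226]
eef_rot: [[0.066, 0.998, -0.001], [0.998, -0.066, -0.001], [-0.001, -0.001, -1.0]]
force: [0.3, 0.1, 0.7]
gripper_width: 0.0512
grasp_force: 0.0
```

Request:
send_rows([
  [[0, 0, 0, 0, 0, 0, 0.3], [0, 0, 0, 0, 0, 0, 0], [0, 0, 0, 0, 0, 0, 0], [0, 0, 0, 0, 0, 0, 0], [0, 0, 0, 0, 0, 0, 0], [0, 0, 0, 0, 0, 0, 0], [0, 0, -0.3, 0, 0, 0, 0], [0, 0, -0.7, 0, 0, 0, 0], [0, 0, -1, 0, 0, 0, 0], [0, 0, -1, 0, 0, 0, 0]],
])

```text
t: 37.85
tcp_pos: [0.6403, 0.0173, 0.228]
eef_rot: [[0.065, 0.998, 0.009], [0.998, -0.065, 0.001], [0.001, 0.009, -1.0]]
force: [0.6, 0.0, 0.3]
gripper_width: 0.0282
grasp_force: 40.0
```

Request:
send_rows([
  [[0, 0, -0.3, 0, 0, 0, 0], [0, 0, -0.6, 0, 0, 0, 0], [0, 0, -0.6, 0, 0, 0, 0], [0, 0, -0.6, 0, 0, 0, 0]],
])

```text
t: 38.25
tcp_pos: [0.6381, 0.0165, 0.2828]
eef_rot: [[0.065, 0.998, 0.001], [0.998, -0.065, -0.0], [-0.0, 0.001, -1.0]]
force: [-0.4, -0.1, -0.9]
gripper_width: 0.0288
grasp_force: 40.0
```

Run:
```python
from h import *
go([.548,.354,.28],-3.7)
```

```text
shift [ 3.309 -1.119  0.026] turn [ 0.001  0.    -0.   ] j7 -23.9
```

Request:
send_rows([
  [[1, -0.34, 0, 0, 0, 0, 0], [1, -0.34, 0, 0, 0, 0, 0], [1, -0.34, 0, 0, 0, 0, 0], [1, -0.34, 0, 0, 0, 0, 0]],
])

```text
t: 38.65
tcp_pos: [0.6093, 0.1208, 0.2813]
eef_rot: [[0.06, 0.998, -0.002], [0.998, -0.06, 0.0], [0.0, -0.002, -1.0]]
force: [-0.3, -0.3, -1.2]
gripper_width: 0.0284
grasp_force: 39.9
```

Request:
send_rows([
  [[1, -0.34, 0, 0, 0, 0, 0], [1, -0.34, 0, 0, 0, 0, 0], [1, -0.34, 0, 0, 0, 0, 0], [1, -0.34, 0, 0, 0, 0, 0]],
])

```text
t: 39.05
tcp_pos: [0.5828, 0.221, 0.2815]
eef_rot: [[0.063, 0.998, -0.001], [0.998, -0.063, -0.001], [-0.001, -0.001, -1.0]]
force: [0.3, -0.7, -0.5]
gripper_width: 0.0287
grasp_force: 39.9
```

Request:
send_rows([
  [[1, -0.34, 0, 0, 0, 0, 0], [1, -0.34, 0, 0, 0, 0, 0], [1, -0.34, 0, 0, 0, 0, 0], [1, -0.34, 0, 0, 0, 0, 0]],
])

```text
t: 39.45
tcp_pos: [0.5561, 0.322, 0.2816]
eef_rot: [[0.064, 0.998, -0.001], [0.998, -0.064, -0.001], [-0.001, -0.0, -1.0]]
force: [-0.1, -0.8, 0.4]
gripper_width: 0.0287
grasp_force: 39.9
```

Request:
send_rows([
  [[0.31, -0.1, 0, 0, 0, 0, 0], [0.31, -0.1, 0.4, 0, 0, 0, 0], [0.31, -0.1, 0.8, 0, 0, 0, 0], [0.31, -0.1, 0.8, 0, 0, 0, 0], [0.31, -0.1, 0.8, 0, 0, 0, 0]],
])

```text
t: 39.95
tcp_pos: [0.5493, 0.3514, 0.2023]
eef_rot: [[0.068, 0.998, -0.001], [0.998, -0.068, -0.002], [-0.002, -0.001, -1.0]]
force: [0.1, -0.5, -0.9]
gripper_width: 0.0286
grasp_force: 39.9
```

Run:
```python
from h import *
s=bot.state();print(s["tcp_pos"],s["joint_pos"].round());go([.548,.354,.0925],-3.7)
c=cam("wrist","w16")
# tray rim: predicted corners vs dark outlines saved; print predicted pixel corners
a=np.radians(4.3);tx=np.array([np.cos(a),np.sin(a),0]);ty=np.array([-np.sin(a),np.cos(a),0]);T=np.array([.4878,.3537,0])
for i,j in((110,67),(110,-67),(-110,-67),(-110,67)):print(np.round(proj(c,T+tx*i/1e3+ty*j/1e3+[0,0,.038])))
g=c["color"].astype(int)
for v in (100,150):print(v,g[v,280:560:8].mean(1).astype(int).tolist(),(g[v,280:560:8,0]-g[v,280:560:8,2]).tolist())
```

```text
[0.54926736 0.35135187 0.20231007] [-18.  36. -31.  91.  21.  59. -59.]
shift [ 0.028 -0.014  1.098] turn [-0.     0.001 -0.002] j7 -58.5
[349.  87.]
[367. 286.]
[ 65. 325.]
[ -2. 140.]
100 [136, 135, 134, 133, 133, 132, 132, 132, 129, 106, 141, 98, 97, 94, 93, 94, 98, 93, 91, 95, 102, 105, 106, 108, 106, 106, 105, 106, 155, 93, 94, 92, 92, 100, 90] [5, 2, 3, 4, 3, 2, 3, 2, 2, 6, 5, 83, 83, 85, 90, 89, 90, 95, 90, 94, 169, 174, 175, 177, 176, 175, 171, 174, 248, 19, 15, 17, 12, 10, 6]
150 [167, 168, 168, 167, 168, 167, 168, 167, 132, 106, 163, 102, 99, 100, 98, 98, 95, 98, 93, 106, 107, 106, 107, 107, 106, 107, 154, 114, 227, 114, 90, 155, 113, 112, 95] [2, 4, 3, 3, 3, 4, 3, 3, 3, 2, 2, 80, 79, 84, 85, 90, 93, 90, 91, 175, 176, 174, 175, 176, 176, 177, 248, 13, 7, 10, 18, 7, 7, 5, 6]
```

Request:
send_rows([
  [[0, 0, 0.4, 0, 0, 0, 0], [0, 0, 0.8, 0, 0, 0, 0], [0, 0, 1, 0, 0, 0, 0], [0, 0, 1, 0, 0, 0, 0]],
])

```text
t: 40.4
tcp_pos: [0.5482, 0.3528, 0.1016]
eef_rot: [[0.066, 0.998, -0.001], [0.998, -0.066, -0.002], [-0.002, -0.001, -1.0]]
force: [0.1, -0.9, 0.2]
gripper_width: 0.0286
grasp_force: 39.9
```

Request:
send_rows([
  [[0, 0, 0.05, 0, 0, 0, 0], [0, 0, 0.08, 0, 0, 0, 0], [0, 0, 0.1, 0, 0, 0, 0], [0, 0, 0.1, 0, 0, 0, 0]],
])

```text
t: 40.8
tcp_pos: [0.5482, 0.3543, 0.0932]
eef_rot: [[0.065, 0.998, 0.001], [0.998, -0.065, 0.001], [0.001, 0.001, -1.0]]
force: [0.4, -0.7, -0.3]
gripper_width: 0.0283
grasp_force: 40.1
```

Request:
send_rows([
  [[0, 0, 0.01, 0, 0, 0, 0], [0, 0, 0.015, 0, 0, 0, 0], [0, 0, 0.015, 0, 0, 0, 0.5], [0, 0, 0.015, 0, 0, 0, 0.5], [0, 0, 0.015, 0, 0, 0, 0.5], [0, 0, -0.2, 0, 0, 0, 0.5], [0, 0, -0.6, 0, 0, 0, 0.6], [0, 0, -1, 0, 0, 0, 0.6], [0, 0, -1, 0, 0, 0, 0.6]],
])

```text
t: 41.7
tcp_pos: [0.5496, 0.3564, 0.1983]
eef_rot: [[0.065, 0.998, 0.007], [0.998, -0.065, 0.006], [0.006, 0.007, -1.0]]
force: [0.2, 0.7, -0.6]
gripper_width: 0.0511
grasp_force: 0.0
```

Run:
```python
from h import *
s=bot.state();print(s["tcp_pos"],s["gripper_width"]);go([.5683,.0222,.28],-3.7)
c=cam("wrist","w17")
for p in gold(c):
    q=ray(c,*p,.027)
    if .37<q[0]<.6 and .28<q[1]<.43:print(p.round(1),q.round(4)[:2])
```

```text
[0.54956675 0.35636127 0.19828095] 0.05112781179742429
shift [-3.317  0.409 -0.835] turn [ 0.003 -0.003 -0.   ] j7 -58.9
[270.5 222.5] [0.5398 0.3509]
[291.1 222.5] [0.5538 0.35  ]
[270.9 236. ] [0.5393 0.3411]
[291. 236.] [0.5532 0.3402]
```

First switch is flat in the tray. On to nest1.

Request:
send_rows([
  [[0, 0, -0.4, 0, 0, 0, 0.6], [0, 0, -0.8, 0, 0, 0, 0.6], [-0.4, 0.05, -0.8, 0, 0, 0, 0.6], [-0.8, 0.1, -0.8, 0, 0, 0, 0.6], [-1, 0.12, -0.8, 0, 0, 0, 0.6], [-1, 0.12, -0.8, 0, 0, 0, 0.6]],
])

```text
t: 42.35
tcp_pos: [0.5541, 0.2489, 0.271]
eef_rot: [[0.07, 0.998, -0.001], [0.998, -0.07, -0.004], [-0.004, -0.001, -1.0]]
force: [0.6, -0.4, 0.1]
gripper_width: 0.051
grasp_force: 0.0
```

Request:
send_rows([
  [[-1, 0.12, 0, 0, 0, 0, 0.6], [-1, 0.12, 0, 0, 0, 0, 0.6], [-1, 0.12, 0, 0, 0, 0, 0.6], [-1, 0.12, 0, 0, 0, 0, 0.6]],
])

```text
t: 42.75
tcp_pos: [0.5588, 0.152, 0.2716]
eef_rot: [[0.067, 0.998, -0.001], [0.998, -0.067, -0.0], [-0.0, -0.001, -1.0]]
force: [-0.2, 0.6, 0.0]
gripper_width: 0.051
grasp_force: 0.0
```

Request:
send_rows([
  [[-1, 0.12, 0, 0, 0, 0, 0.6], [-1, 0.12, 0, 0, 0, 0, 0.6], [-1, 0.12, 0, 0, 0, 0, 0.6], [-1, 0.12, 0, 0, 0, 0, 0.6]],
])

```text
t: 43.15
tcp_pos: [0.5643, 0.0529, 0.272]
eef_rot: [[0.066, 0.998, -0.001], [0.998, -0.066, 0.001], [0.001, -0.001, -1.0]]
force: [1.2, 0.4, -0.3]
gripper_width: 0.0512
grasp_force: 0.0
```

Request:
send_rows([
  [[-0.3, 0.04, 0, 0, 0, 0, 0.6], [-0.3, 0.04, 0.4, 0, 0, 0, 0.6], [-0.3, 0.04, 0.8, 0, 0, 0, 0.6], [-0.3, 0.04, 0.8, 0, 0, 0, 0.6]],
])

```text
t: 43.55
tcp_pos: [0.5635, 0.0245, 0.188]
eef_rot: [[0.061, 0.998, -0.008], [0.998, -0.061, 0.001], [0.0, -0.008, -1.0]]
force: [0.1, 0.9, -0.1]
gripper_width: 0.0509
grasp_force: 0.0
```

Run:
```python
from h import *
s=bot.state();print(s["tcp_pos"],s["gripper_width"]);go([.5686,.0222,.1215],-3.7)
c=cam("wrist","w18")
for p in gold(c):
    q=ray(c,*p,.058)
    if .47<q[0]<.6 and 0<q[1]<.03:print(p.round(1),q.round(4)[:2])
```

```text
[0.56347028 0.02452709 0.18800146] 0.05085074986086856
shift [-0.02   0.058  0.665] turn [-0.004 -0.     0.002] j7 -28.6
[161.9 245.8] [0.49   0.0211]
[283.  245.5] [0.5601 0.0172]
[307.5 245.6] [0.5742 0.0163]
[186.1 245.9] [0.504  0.0202]
[163.5 261.7] [0.4894 0.0111]
[283.1 261.4] [0.5595 0.0072]
[307.  261.4] [0.5735 0.0064]
[187.5 261.9] [0.5034 0.0101]
```

Request:
send_rows([
  [[-0.02, 0.04, 0.3, 0, 0, 0, 0.6], [-0.02, 0.04, 0.5, 0, 0, 0, 0.6], [-0.02, 0.04, 0.66, 0, 0, 0, 0.6], [-0.02, 0.04, 0.66, 0, 0, 0, 0.6], [-0.02, 0.04, 0.66, 0, 0, 0, 0.6]],
])

```text
t: 44.1
tcp_pos: [0.5712, 0.0215, 0.1283]
eef_rot: [[0.063, 0.998, 0.002], [0.998, -0.063, 0.001], [0.001, 0.002, -1.0]]
force: [-0.0, -0.4, 0.3]
gripper_width: 0.0513
grasp_force: 0.0
```

Request:
send_rows([
  [[0, 0, 0, 0, 0, 0, 0.3], [0, 0, 0, 0, 0, 0, 0], [0, 0, 0, 0, 0, 0, 0], [0, 0, 0, 0, 0, 0, 0], [0, 0, 0, 0, 0, 0, 0], [0, 0, 0, 0, 0, 0, 0], [0, 0, -0.3, 0, 0, 0, 0], [0, 0, -0.7, 0, 0, 0, 0], [0, 0, -1, 0, 0, 0, 0], [0, 0, -1, 0, 0, 0, 0]],
])

```text
t: 45.1
tcp_pos: [0.5724, 0.0208, 0.2318]
eef_rot: [[0.065, 0.998, 0.009], [0.998, -0.065, 0.001], [0.001, 0.008, -1.0]]
force: [1.1, 0.4, -1.0]
gripper_width: 0.0277
grasp_force: 39.5
```

Request:
send_rows([
  [[0, 0, -0.3, 0, 0, 0, 0], [0, 0, -0.6, 0, 0, 0, 0], [0, 0, -0.6, 0, 0, 0, 0], [0, 0, -0.6, 0, 0, 0, 0]],
])

```text
t: 45.5
tcp_pos: [0.5703, 0.0199, 0.287]
eef_rot: [[0.065, 0.998, 0.002], [0.998, -0.065, -0.0], [-0.0, 0.002, -1.0]]
force: [-0.2, 0.1, -0.2]
gripper_width: 0.0276
grasp_force: 39.6
```

Run:
```python
from h import *
go([.488,.351,.28],-3.7)
```

```text
shift [ 3.25  -1.036  0.068] turn [ 0.001  0.    -0.   ] j7 -24.5
```

Gripped about 6 mm higher than intended, so the bite is thin. Checking it, then I'll set it back in the nest and regrip lower.

Run:
```python
from h import *
s=bot.state();c=cam("wrist","w19");T=np.eye(4);T[:3,:3]=s["eef_rot"];T[:3,3]=s["tcp_pos"]
for p in gold(c):
    q=np.linalg.inv(T)@np.append(ray(c,*p,s["tcp_pos"][2]-.070),1)
    if abs(q[1])<.02 and abs(q[0])<.04:print(p.round(1),q[:2].round(4))
go([.5712,.0215,.1300],-3.7)
```

```text
[267.5 290.1] [-0.0037 -0.0081]
[300.6 290.4] [-0.0038  0.0058]
[267.6 311.1] [-0.0137 -0.0082]
[300.5 311.2] [-0.0137  0.0058]
shift [0.019 0.013 1.56 ] turn [-0.  0. -0.] j7 -24.5
```

Request:
send_rows([
  [[0, -0.015, 0.4, 0, 0, 0, 0], [0, -0.015, 0.8, 0, 0, 0, 0], [0, -0.015, 1, 0, 0, 0, 0], [0, -0.015, 1, 0, 0, 0, 0], [0, -0.015, 1, 0, 0, 0, 0]],
])

```text
t: 46.05
tcp_pos: [0.5684, 0.0202, 0.1861]
eef_rot: [[0.065, 0.998, -0.002], [0.998, -0.065, 0.0], [0.0, -0.002, -1.0]]
force: [-0.2, 0.2, -0.2]
gripper_width: 0.0277
grasp_force: 39.7
```

Run:
```python
from h import *
print(bot.state()["tcp_pos"]);go([.5686,.0205,.1290],-3.7)
```

```text
[0.56837688 0.02015075 0.18605535]
shift [0.004 0.003 0.571] turn [-0.001 -0.    -0.   ] j7 -28.6
```

Request:
send_rows([
  [[0.004, 0.003, 0.3, 0, 0, 0, 0], [0.004, 0.003, 0.45, 0, 0, 0, 0], [0.004, 0.003, 0.53, 0, 0, 0, 0], [0.004, 0.003, 0.57, 0, 0, 0, 0], [0.004, 0.003, 0.57, 0, 0, 0, 0]],
])

```text
t: 46.55
tcp_pos: [0.5691, 0.0205, 0.1296]
eef_rot: [[0.065, 0.998, 0.0], [0.998, -0.065, -0.0], [-0.0, 0.0, -1.0]]
force: [0.8, 0.2, -0.5]
gripper_width: 0.0275
grasp_force: 39.7
```

Request:
send_rows([
  [[0, 0, 0, 0, 0, 0, 0.6], [0, 0, 0, 0, 0, 0, 0.6], [0, 0, 0, 0, 0, 0, 0.6], [0, 0, 0.04, 0, 0, 0, 0.6], [0, 0, 0.075, 0, 0, 0, 0.6], [0, 0, 0.075, 0, 0, 0, 0.6], [0, 0, 0.075, 0, 0, 0, 0.6]],
])

```text
t: 47.25
tcp_pos: [0.5688, 0.0204, 0.1217]
eef_rot: [[0.065, 0.998, -0.0], [0.998, -0.065, -0.0], [-0.0, -0.0, -1.0]]
force: [0.8, 0.6, -0.9]
gripper_width: 0.0514
grasp_force: 0.0
```

Request:
send_rows([
  [[0, 0, 0, 0, 0, 0, 0.3], [0, 0, 0, 0, 0, 0, 0], [0, 0, 0, 0, 0, 0, 0], [0, 0, 0, 0, 0, 0, 0], [0, 0, 0, 0, 0, 0, 0], [0, 0, 0, 0, 0, 0, 0]],
])

```text
t: 47.85
tcp_pos: [0.5691, 0.0204, 0.1222]
eef_rot: [[0.065, 0.998, 0.0], [0.998, -0.065, -0.0], [-0.0, 0.0, -1.0]]
force: [-0.6, 0.4, 6.1]
gripper_width: 0.0285
grasp_force: 40.1
```

Request:
send_rows([
  [[0, 0, -0.3, 0, 0, 0, 0], [0, 0, -0.7, 0, 0, 0, 0], [0, 0, -1, 0, 0, 0, 0], [0, 0, -1, 0, 0, 0, 0]],
])

```text
t: 48.25
tcp_pos: [0.5709, 0.021, 0.2259]
eef_rot: [[0.065, 0.998, 0.007], [0.998, -0.065, 0.001], [0.001, 0.007, -1.0]]
force: [-0.2, 1.1, -1.1]
gripper_width: 0.0287
grasp_force: 39.8
```

Request:
send_rows([
  [[0, 0, -0.3, 0, 0, 0, 0], [0, 0, -0.6, 0, 0, 0, 0], [0, 0, -0.6, 0, 0, 0, 0], [0, 0, -0.6, 0, 0, 0, 0]],
])

```text
t: 48.65
tcp_pos: [0.5689, 0.0202, 0.2815]
eef_rot: [[0.065, 0.998, 0.0], [0.998, -0.065, -0.0], [-0.0, 0.0, -1.0]]
force: [-0.3, -0.4, -1.1]
gripper_width: 0.0285
grasp_force: 39.9
```

Run:
```python
from h import *
go([.488,.351,.28],-3.7)
```

```text
shift [ 3.248 -1.023  0.014] turn [ 0.  0. -0.] j7 -24.8
```

Good grip now (28.5 mm). Carrying to the tray.

Request:
send_rows([
  [[1, -0.31, 0, 0, 0, 0, 0], [1, -0.31, 0, 0, 0, 0, 0], [1, -0.31, 0, 0, 0, 0, 0], [1, -0.31, 0, 0, 0, 0, 0]],
])

```text
t: 49.05
tcp_pos: [0.5434, 0.1238, 0.2805]
eef_rot: [[0.061, 0.998, -0.002], [0.998, -0.061, -0.0], [-0.0, -0.002, -1.0]]
force: [0.6, -1.7, -1.1]
gripper_width: 0.0287
grasp_force: 39.8
```

Request:
send_rows([
  [[1, -0.31, 0, 0, 0, 0, 0], [1, -0.31, 0, 0, 0, 0, 0], [1, -0.31, 0, 0, 0, 0, 0], [1, -0.31, 0, 0, 0, 0, 0]],
])

```text
t: 49.45
tcp_pos: [0.5198, 0.2241, 0.2809]
eef_rot: [[0.063, 0.998, -0.001], [0.998, -0.063, -0.001], [-0.001, -0.001, -1.0]]
force: [0.8, -1.1, -0.2]
gripper_width: 0.0283
grasp_force: 39.8
```

Request:
send_rows([
  [[1, -0.31, 0, 0, 0, 0, 0], [1, -0.31, 0, 0, 0, 0, 0], [1, -0.31, 0, 0, 0, 0, 0], [1, -0.31, 0, 0, 0, 0, 0]],
])

```text
t: 49.85
tcp_pos: [0.496, 0.3251, 0.281]
eef_rot: [[0.064, 0.998, -0.001], [0.998, -0.064, -0.001], [-0.001, -0.001, -1.0]]
force: [0.4, -0.1, -1.0]
gripper_width: 0.0288
grasp_force: 39.8
```

Request:
send_rows([
  [[0.25, -0.09, 0, 0, 0, 0, 0], [0.25, -0.09, 0.4, 0, 0, 0, 0], [0.25, -0.09, 0.8, 0, 0, 0, 0], [0.25, -0.09, 1, 0, 0, 0, 0], [0.25, -0.09, 1, 0, 0, 0, 0], [0.25, -0.09, 1, 0, 0, 0, 0]],
])

```text
t: 50.45
tcp_pos: [0.4898, 0.3492, 0.182]
eef_rot: [[0.068, 0.998, 0.0], [0.998, -0.068, -0.001], [-0.001, 0.0, -1.0]]
force: [-0.2, -0.7, -0.3]
gripper_width: 0.0292
grasp_force: 39.8
```

Run:
```python
from h import *
print(bot.state()["tcp_pos"]);go([.488,.351,.0915],-3.7)
```

```text
[0.48976758 0.34918615 0.18201857]
shift [ 0.018 -0.019  0.905] turn [ 0.     0.001 -0.002] j7 -64.0
```

Request:
send_rows([
  [[0, -0.02, 0.4, 0, 0, 0, 0], [0, -0.02, 0.75, 0, 0, 0, 0], [0, -0.02, 0.87, 0, 0, 0, 0], [0, -0.02, 0.9, 0, 0, 0, 0], [0, -0.02, 0.905, 0, 0, 0, 0], [0, -0.02, 0.905, 0, 0, 0, 0]],
])

```text
t: 51.05
tcp_pos: [0.4872, 0.3522, 0.0933]
eef_rot: [[0.065, 0.998, 0.002], [0.998, -0.065, 0.002], [0.002, 0.002, -1.0]]
force: [0.4, 0.7, -0.5]
gripper_width: 0.0286
grasp_force: 39.8
```

Request:
send_rows([
  [[0, 0, 0, 0, 0, 0, 0.5], [0, 0, 0, 0, 0, 0, 0.5], [0, 0, 0, 0, 0, 0, 0.5], [0, 0, -0.2, 0, 0, 0, 0.5], [0, 0, -0.6, 0, 0, 0, 0.6], [0, 0, -1, 0, 0, 0, 0.6], [0, 0, -1, 0, 0, 0, 0.6], [0, 0, -1, 0, 0, 0, 0.6]],
])

```text
t: 51.85
tcp_pos: [0.4867, 0.3517, 0.1924]
eef_rot: [[0.065, 0.998, 0.002], [0.998, -0.065, 0.001], [0.001, 0.002, -1.0]]
force: [0.3, -0.6, -0.5]
gripper_width: 0.0515
grasp_force: 0.0
```

Run:
```python
from h import *
s=bot.state();print(s["tcp_pos"],s["gripper_width"]);go([.4990,.0240,.28],-3.7)
c=cam("wrist","w20")
for p in gold(c):
    q=ray(c,*p,.027)
    if .37<q[0]<.6 and .28<q[1]<.43:print(p.round(1),q.round(4)[:2])
```

```text
[0.48665267 0.35167864 0.19244428] 0.05149510480218559
shift [-3.261  0.338 -0.879] turn [ 0.001 -0.001 -0.   ] j7 -63.9
[365.7 211.5] [0.5399 0.3508]
[386.9 211.5] [0.5539 0.3499]
[274.2 219.8] [0.4789 0.349 ]
[295.  220.2] [0.4928 0.3478]
[364.8 225.5] [0.5392 0.341 ]
[385.6 225.5] [0.5531 0.3402]
[274.1 234.2] [0.4782 0.3388]
[295.  234.5] [0.4922 0.3377]
```

Two are flat in the tray. Third: nest0.

Request:
send_rows([
  [[0, 0, -0.4, 0, 0, 0, 0.6], [0, 0, -0.85, 0, 0, 0, 0.6], [-0.4, 0.04, -0.85, 0, 0, 0, 0.6], [-0.8, 0.08, -0.85, 0, 0, 0, 0.6], [-1, 0.1, -0.85, 0, 0, 0, 0.6], [-1, 0.1, -0.85, 0, 0, 0, 0.6]],
])

```text
t: 52.5
tcp_pos: [0.4902, 0.2467, 0.2747]
eef_rot: [[0.07, 0.998, -0.002], [0.998, -0.07, -0.004], [-0.004, -0.002, -1.0]]
force: [-1.1, 0.1, -0.9]
gripper_width: 0.0513
grasp_force: 0.0
```

Request:
send_rows([
  [[-1, 0.1, 0, 0, 0, 0, 0.6], [-1, 0.1, 0, 0, 0, 0, 0.6], [-1, 0.1, 0, 0, 0, 0, 0.6], [-1, 0.1, 0, 0, 0, 0, 0.6]],
])

```text
t: 52.9
tcp_pos: [0.4932, 0.1496, 0.2754]
eef_rot: [[0.067, 0.998, -0.002], [0.998, -0.067, -0.0], [-0.001, -0.002, -1.0]]
force: [0.1, 1.0, -0.2]
gripper_width: 0.0512
grasp_force: 0.0
```

Request:
send_rows([
  [[-1, 0.1, 0, 0, 0, 0, 0.6], [-1, 0.1, 0, 0, 0, 0, 0.6], [-1, 0.1, 0, 0, 0, 0, 0.6], [-1, 0.1, 0, 0, 0, 0, 0.6]],
])

```text
t: 53.3
tcp_pos: [0.4968, 0.0506, 0.2759]
eef_rot: [[0.066, 0.998, -0.001], [0.998, -0.066, 0.001], [0.001, -0.001, -1.0]]
force: [-0.2, 0.8, 0.2]
gripper_width: 0.0514
grasp_force: 0.0
```

Request:
send_rows([
  [[-0.26, 0.03, 0, 0, 0, 0, 0.6], [-0.26, 0.03, 0.4, 0, 0, 0, 0.6], [-0.26, 0.03, 0.8, 0, 0, 0, 0.6], [-0.26, 0.03, 0.8, 0, 0, 0, 0.6], [-0.26, 0.03, 0.8, 0, 0, 0, 0.6], [-0.26, 0.03, 0.8, 0, 0, 0, 0.6]],
])

```text
t: 53.9
tcp_pos: [0.4991, 0.0257, 0.1981]
eef_rot: [[0.063, 0.998, 0.002], [0.998, -0.063, 0.001], [0.001, 0.002, -1.0]]
force: [0.4, -0.6, 1.1]
gripper_width: 0.0511
grasp_force: 0.0
```

Run:
```python
from h import *
s=bot.state();print(s["tcp_pos"],s["gripper_width"]);go([.4987,.0245,.1215],-3.7)
c=cam("wrist","w21")
for p in gold(c):
    q=ray(c,*p,.058)
    if .47<q[0]<.6 and 0<q[1]<.03:print(p.round(1),q.round(4)[:2])
```

```text
[0.49910187 0.02572679 0.19814721] 0.05109998419305125
shift [-0.013 -0.005  0.766] turn [ 0.001 -0.     0.001] j7 -29.3
[270.8 236.1] [0.4899 0.0209]
[294.4 235.9] [0.5041 0.0201]
[271. 251.] [0.4893 0.0112]
[294. 251.] [0.5033 0.0104]
```

Request:
send_rows([
  [[-0.01, -0.005, 0.4, 0, 0, 0, 0.6], [-0.01, -0.005, 0.65, 0, 0, 0, 0.6], [-0.01, -0.005, 0.765, 0, 0, 0, 0.6], [-0.01, -0.005, 0.765, 0, 0, 0, 0.6], [-0.01, -0.005, 0.765, 0, 0, 0, 0.6], [-0.01, -0.005, 0.765, 0, 0, 0, 0.6]],
])

```text
t: 54.55
tcp_pos: [0.4985, 0.0233, 0.1214]
eef_rot: [[0.065, 0.998, 0.002], [0.998, -0.065, 0.0], [0.0, 0.002, -1.0]]
force: [-0.5, 0.0, -0.4]
gripper_width: 0.051
grasp_force: 0.0
```

Request:
send_rows([
  [[0, 0, 0, 0, 0, 0, 0.3], [0, 0, 0, 0, 0, 0, 0], [0, 0, 0, 0, 0, 0, 0], [0, 0, 0, 0, 0, 0, 0], [0, 0, 0, 0, 0, 0, 0], [0, 0, 0, 0, 0, 0, 0]],
])

```text
t: 55.15
tcp_pos: [0.498, 0.0231, 0.121]
eef_rot: [[0.065, 0.998, 0.002], [0.998, -0.065, -0.0], [-0.0, 0.002, -1.0]]
force: [-2.3, -0.2, 9.0]
gripper_width: 0.0288
grasp_force: 39.0
```

Request:
send_rows([
  [[0, 0, -0.3, 0, 0, 0, 0], [0, 0, -0.7, 0, 0, 0, 0], [0, 0, -1, 0, 0, 0, 0], [0, 0, -1, 0, 0, 0, 0]],
])

```text
t: 55.55
tcp_pos: [0.4995, 0.0236, 0.224]
eef_rot: [[0.065, 0.998, 0.007], [0.998, -0.065, 0.0], [0.001, 0.007, -1.0]]
force: [0.3, 0.1, -1.2]
gripper_width: 0.0288
grasp_force: 40.7
```

Request:
send_rows([
  [[0, 0, -0.3, 0, 0, 0, 0], [0, 0, -0.6, 0, 0, 0, 0], [0, 0, -0.6, 0, 0, 0, 0], [0, 0, -0.6, 0, 0, 0, 0]],
])

```text
t: 55.95
tcp_pos: [0.4974, 0.0228, 0.2798]
eef_rot: [[0.065, 0.998, 0.001], [0.998, -0.065, -0.0], [-0.0, 0.001, -1.0]]
force: [-1.0, -0.5, -0.7]
gripper_width: 0.0288
grasp_force: 40.7
```

Request:
send_rows([
  [[1, -0.28, 0, 0, 0, 0, 0], [1, -0.28, 0, 0, 0, 0, 0], [1, -0.28, 0, 0, 0, 0, 0], [1, -0.28, 0, 0, 0, 0, 0]],
])

```text
t: 56.35
tcp_pos: [0.4749, 0.126, 0.2786]
eef_rot: [[0.061, 0.998, -0.002], [0.998, -0.061, -0.0], [-0.0, -0.002, -1.0]]
force: [0.3, -0.6, -0.5]
gripper_width: 0.0288
grasp_force: 40.7
```

Request:
send_rows([
  [[1, -0.28, 0, 0, 0, 0, 0], [1, -0.28, 0, 0, 0, 0, 0], [1, -0.28, 0, 0, 0, 0, 0], [1, -0.28, 0, 0, 0, 0, 0]],
])

```text
t: 56.75
tcp_pos: [0.4543, 0.2263, 0.2789]
eef_rot: [[0.063, 0.998, -0.001], [0.998, -0.063, -0.001], [-0.001, -0.001, -1.0]]
force: [0.9, -0.9, -0.4]
gripper_width: 0.0288
grasp_force: 40.7
```

Request:
send_rows([
  [[1, -0.28, 0, 0, 0, 0, 0], [1, -0.28, 0, 0, 0, 0, 0], [1, -0.28, 0, 0, 0, 0, 0], [1, -0.28, 0, 0, 0, 0, 0]],
])

```text
t: 57.15
tcp_pos: [0.4335, 0.3271, 0.279]
eef_rot: [[0.064, 0.998, -0.001], [0.998, -0.064, -0.001], [-0.001, -0.001, -1.0]]
force: [0.0, -0.7, -0.8]
gripper_width: 0.0288
grasp_force: 40.7
```

Request:
send_rows([
  [[0.18, -0.07, 0, 0, 0, 0, 0], [0.18, -0.07, 0.4, 0, 0, 0, 0], [0.18, -0.07, 0.8, 0, 0, 0, 0], [0.18, -0.07, 1, 0, 0, 0, 0], [0.18, -0.07, 1, 0, 0, 0, 0], [0.18, -0.07, 1, 0, 0, 0, 0]],
])

```text
t: 57.75
tcp_pos: [0.4286, 0.3444, 0.18]
eef_rot: [[0.068, 0.998, -0.0], [0.998, -0.068, -0.001], [-0.001, -0.0, -1.0]]
force: [0.3, 0.0, 0.0]
gripper_width: 0.0289
grasp_force: 40.6
```

Run:
```python
from h import *
print(bot.state()["tcp_pos"]);go([.428,.346,.0905],-3.7)
```

```text
[0.4285595  0.34437458 0.18004009]
shift [ 0.017 -0.007  0.895] turn [-0.     0.001 -0.001] j7 -69.4
```

Request:
send_rows([
  [[0, 0, 0.4, 0, 0, 0, 0], [0, 0, 0.75, 0, 0, 0, 0], [0, 0, 0.86, 0, 0, 0, 0], [0, 0, 0.89, 0, 0, 0, 0], [0, 0, 0.89, 0, 0, 0, 0], [0, 0, 0.89, 0, 0, 0, 0]],
])

```text
t: 58.35
tcp_pos: [0.4281, 0.347, 0.0927]
eef_rot: [[0.065, 0.998, 0.002], [0.998, -0.065, 0.002], [0.002, 0.002, -1.0]]
force: [-0.7, -0.4, -0.1]
gripper_width: 0.0284
grasp_force: 40.6
```

Request:
send_rows([
  [[0, 0, 0, 0, 0, 0, 0.5], [0, 0, 0, 0, 0, 0, 0.5], [0, 0, 0, 0, 0, 0, 0.5], [0, 0, -0.2, 0, 0, 0, 0.5], [0, 0, -0.6, 0, 0, 0, 0.6], [0, 0, -1, 0, 0, 0, 0.6], [0, 0, -1, 0, 0, 0, 0.6], [0, 0, -1, 0, 0, 0, 0.6]],
])

```text
t: 59.15
tcp_pos: [0.4277, 0.3465, 0.1919]
eef_rot: [[0.065, 0.998, 0.002], [0.998, -0.065, 0.001], [0.001, 0.002, -1.0]]
force: [-0.3, 0.5, -0.1]
gripper_width: 0.0516
grasp_force: 0.0
```

Run:
```python
from h import *
s=bot.state();print(s["tcp_pos"],s["gripper_width"])
c=cam("wrist","w22")
for p in gold(c):
    q=ray(c,*p,.027)
    if .37<q[0]<.6 and .28<q[1]<.43:print(p.round(1),q.round(4)[:2])
```

```text
[0.42771586 0.34647529 0.19193862] 0.051616784580644975
[495.2 191.5] [0.565  0.3538]
[516.7 191.5] [0.579  0.3529]
[492.8 206.5] [0.5644 0.3437]
[514.  206.3] [0.5783 0.3429]
[362.9 207.4] [0.479  0.3487]
[384.  207.5] [0.4928 0.3477]
[274.1 218.5] [0.42   0.3449]
[295.2 218.5] [0.434 0.344]
[362.  221.5] [0.4783 0.339 ]
[383.1 221.6] [0.4923 0.338 ]
[274.1 232.4] [0.4193 0.3351]
[295.1 232.5] [0.4334 0.3341]
```

All three are flat and separate in the tray. The first was nudged about 25 mm aside by the disturbance but is still flat and clear of the others. Handing in.

```bash
python3 -c "
from rig import bot
print(bot.finish_job())"
```

```text
the job is handed in; nothing more can be done
None
```

I tested all three black switches in the press with one full plunger press, held for over a second, and laid them flat and apart in the grey tray. The job was handed in at about 59 s; pressing the plunger briefly took the wrist force to about 55 N, and one switch shifted about 25 mm in the tray after placing but still lies flat and clear.

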